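# Scrub the mixing flask and press it into the shaker

## Task

Scrub out the round flask with the long-handled bottle brush: take the brush from its stand, move its head down close to the flask's floor and back up into the neck, twice, and put the brush back in its stand. Then set the flask upright in the sprung ring of the shaker, press it down until the ring has sunk at least three quarters of its travel, and finish while still holding the flask pressed down like that. Keep the flask upright and leave the other things on the bench where they are.

Things in the scene. Friction and masses are not known exactly. Their poses are not given: they have to be found in the camera images.
- flask_mid (a point): Centre of the loose amber-glass round flask, on its axis 56 mm above its foot. 112 mm high, about 0.16 kg. Flat foot 32 mm wide; ball belly 72 mm wide (widest 32 mm up); from 59 mm up a straight neck, 48 mm outside, 40 mm inside, open at the top, to be gripped from above. Inner floor 8 mm above the foot. z is up along the axis.
- brush_grip (a point): Middle of the handle of the loose bottle brush, on its axis, 140 mm above its lower end. The brush stands head down in its stand: straight, round, 170 mm long, 50 g. From below: stiff head 24 mm wide and 50 mm long, steel stem 6 mm wide, wooden handle 14 mm wide (top 70 mm). z points from head to handle.
- brush_tip (a point): Lower end of the bottle brush, on its axis, centre of the end of the brush head.
- stand_mouth (a point): Centre of the mouth of the fixed brush stand: an upright aluminium tube, 48 mm outside and 38 mm inside diameter, on a round foot of 80 mm diameter. The mouth is 60 mm above the bench and the tube is 50 mm deep, so the brush standing in it reaches 180 mm above the bench.
- ring_top (a point): Centre of the top face of the shaker's sprung steel ring; sinks with it. Level ring, 54 mm inside, 86 mm outside, 10 mm thick, top 95 mm above the bench unpressed, on four springs over a fixed round grey housing (110 mm wide, 55 mm high). With the flask seated upright, its belly rests in the ring, its foot 8 mm below and flask_mid 48 mm above this point.
- cradle_ring (a joint): How far the shaker's ring is pressed down, in m: 0 is up, 0.020 is the lower stop. A spring pushes it up, with about 3 N at 0 and 10 N at the stop; the flask's weight alone does not sink it noticeably.
- dropper_a: Bystander: dropper bottle, 25 mm diameter, 75 mm high, origin under its centre.
- dropper_b: Bystander: dropper bottle, 25 mm diameter, 75 mm high, origin under its centre.
- paint_pot: Bystander: small paint pot, 36 mm diameter, 36 mm high, origin under its centre.
- figure: Bystander: small figure on a cork of 40 mm diameter, 90 mm high in all, origin under its centre.
- water_cup: Bystander: white cup without handle, 64 mm diameter, 60 mm high, origin under its centre.
- paint_brush: Bystander: thin paint brush lying flat, about 145 mm long along its x, origin near its middle on the bench.
- palette: Bystander: flat white palette tile, 80 by 110 by 7 mm, origin under its centre.
There are look-alikes about, which are no part of the job. There is more than one size of the part that bears brush_grip; the job needs the smallest.

How it is judged:
By the outcome, as a careful person would: the job done as asked, in the order asked, and still so for the second after the job is handed in, while the arm keeps its last pose, push and grip.
It also fails if it takes over 72 s, if anything falls off the work surface, if the arm or the gripper's body presses on something with over 40 N, if the wrist force passes 120 N, or if a joint passes its speed limit or range.

## Robot

A 6-joint arm with a two-finger parallel gripper is mounted at the origin on the work surface. World frame = base frame: x ahead of the robot, y to its left, z up, the work surface at z = 0. Lengths are in m, angles in rad, forces in N, time in s.
With the tool pointing down it reaches from about 0.25 to 0.775 m from the base axis. Payload 4 kg.
Tool frame: the origin (TCP) lies on the centre line of the jaws, within the pads' length; the fingertips stand 25 mm ahead of it and the grasp point (between the pads) lies 6 mm ahead of it; y points along the fingers, z is the direction in which the jaws open and shut, and the axes are right-handed (so a half turn about y gives the same grasp; the last joint's range is limited). The gripper opens to 94 mm and grips with 3 to 60 N. Pads are 16 mm wide; open, the fingers measure 119 mm over their backs; the gripper's body (75 mm by 177 mm) begins 78 mm behind the grasp point.
Start: joints at [-1.286, 0.087, 1.371, -0, 1.684, -0.103], TCP at [0.208, -0.509, 0.231] pointing down, gripper open.
Joint ranges: [-3.1, 3.1], [-0.76, 2.03], [0.27, 2.55], [-1.08, 4.22], [0.17, 2.65], [-2.57, 2.57]. Speed limits (rad/s): [2.79, 2.79, 3.14, 3.14, 3.14, 3.14].

## Interface

Orientations are given as [roll, pitch, yaw] about the fixed x, y, z axes, in that order (R = Rz(yaw) Ry(pitch) Rx(roll)).
In Python, from rig import arm gives the robot as it stands.
- The arm moves only by the tool arm_command, never from a script. Its argument "steps" is a list of rows, each a list of 7 numbers: the shift along the tool's x, y, z normalised to -1 to 1, where 1 is 0.2 m, then the turn, a rotation vector about the tool's x, y, z normalised to -1 to 1, where 1 is 90 degrees, then the finger opening in mm, from 0 to 94. In form: [[dx, dy, dz, rx, ry, rz, hand], ...]. A call has 1 to 5 rows; each row shifts and turns the pose as measured when the row begins, along the tool's axes as they then stand; what a row does not reach is not made up. A row lasts 1/12 s, in which the tool goes at most 41.7 mm and 7.16 degrees, less where a joint would pass 70% of its speed; a pose out of reach is approached as far as the arm can. A call with a number of a shift or a turn outside -1 to 1 is refused whole. A call with a gripper value outside its range is refused whole. The fingers move at their own pace and stop on an object; "force" is the grip in N (left out, the last holds). Time passes only in rows, so rows that do not move let the fingers close. It gives the time, the measured TCP pose, the force and the opening at its end, in the units of the state.
- arm.state(): the state, without advancing time (a new reading comes with each control period).
- arm.camera(name): name is "scene" or "top" or "wrist"; returns the picture (400x640x3 uint8, blue, green, red); there is no depth.
- arm.camera_info(name): a dict with "fx", "fy", "cx", "cy" (pixels), "origin" and "attitude" of the camera in the world; the wrist camera has in their place "mount" (4x4, takes a point from camera to tool coordinates, whose origin is the TCP and whose axes are the tool frame's). Camera axes: x right, y down, z forward; pixel columns grow to the right and rows downward; lengths in m; the calibration is good to about 2 mm. A picture is of the moment at which its call begins: read the wrist's pose just before it. camera_info takes no time and is no camera call.
- arm.job_done(): hands the job in, once; it reports no verdict.
The state is a dict: "t": time; "joint_positions": joint angles; "joint_vel": joint speeds; "joint_efforts": joint torques, N m; "position": TCP position; "ee_rot": TCP orientation; "contact_force": force on the tool from outside, world axes, zero at the start; "ft_torque": the same for the moment, N m; "gripper_width": opening from 0.0 (shut) to 1.0 (fully open).
Only numpy, scipy, OpenCV 4.12 (cv2) and the standard library are available. Lean on these libraries where they do the work, as an engineer would, in place of code of your own. Each camera call takes 0.05 s, during which the arm holds its last target.

## Working session

There is one attempt and no reset: what is moved stays moved. The work goes in short steps, Python scripts to look and compute and a tool call to move; the robot and the scene stay as the last step left them, time stands still between calls to the robot, and variables do not carry over. Pictures are saved under pics/ and viewed, and the job is handed in when it is done.

Besides the shell and the picture viewer there is one more tool, called by a JSON object that holds its "name" and its "arguments", one argument or row to a line. arm_command: Moves the arm, as the interface text tells. Scaled input: -1 to 1 covers 0.2 m each way for a shift and 90 degrees each way for a turn. Its arguments: {"type":"object","properties":{"steps":{"type":"array","items":{"type":"array","items":{"type":"number"}}},"force":{"type":"number"}},"required":["steps"]}

```bash
mkdir -p pics; ls; python3 - <<'E'
from rig import arm
import cv2
print(arm.state())
for n in("scene","top","wrist"):
    print(n,arm.camera_info(n)); cv2.imwrite(f"pics/{n}0.png",arm.camera(n))
E
```

```text
pics
{'t': 0.0, 'joint_positions': array([-1.28608294e+00,  8.79405188e-02,  1.37220068e+00, -2.63343316e-05,
        1.68359127e+00, -1.03104007e-01]), 'joint_vel': array([-0.00124581,  0.00177935,  0.00043238,  0.00148035,  0.00078085,
        0.00056979]), 'joint_efforts': array([ 3.66743243e-04, -3.40187788e+01, -3.02425539e+01,  7.16445479e-02,
        3.30159289e-02, -1.74574088e-04]), 'position': array([ 0.20784384, -0.50870057,  0.22933921]), 'ee_rot': array([-1.57292747e+00,  1.94197797e-04, -2.75377841e+00]), 'contact_force': array([ 0.09218281, -0.29950902, -0.1298824 ]), 'ft_torque': array([ 0.02937416,  0.01042609, -0.05121209]), 'gripper_width': 0.9971052607703746}
scene {'fx': 432.09862567714356, 'fy': 432.09862567714356, 'cx': 320.8803769253576, 'cy': 198.02387156111695, 'origin': array([1.23355607, 0.10329716, 0.66092206]), 'attitude': array([-2.25492326,  0.00992223,  1.68916307])}
top {'fx': 371.351502941111, 'fy': 371.351502941111, 'cx': 325.23260842679554, 'cy': 201.17162603073095, 'origin': array([0.40881925, 0.05193403, 0.88539826]), 'attitude': array([-2.95006974, -0.03597478, -1.59867493])}
wrist {'fx': 358.6291834727468, 'fy': 358.6291834727468, 'cx': 314.8551404930237, 'cy': 200.75851808271327, 'mount': array([[-2.30253884e-04,  9.68305071e-01,  2.49770368e-01,
        -7.30708443e-02],
       [-2.01000203e-03, -2.49770318e-01,  9.68303025e-01,
        -1.54473632e-01],
       [ 9.99997953e-01, -2.79083413e-04,  2.00380574e-03,
         3.40404243e-04],
       [ 0.00000000e+00,  0.00000000e+00,  0.00000000e+00,
         1.00000000e+00]])}
```

View pics/scene0.png

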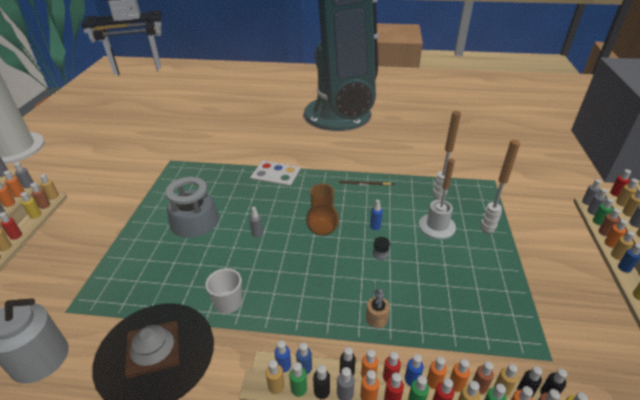

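View pics/top0.png

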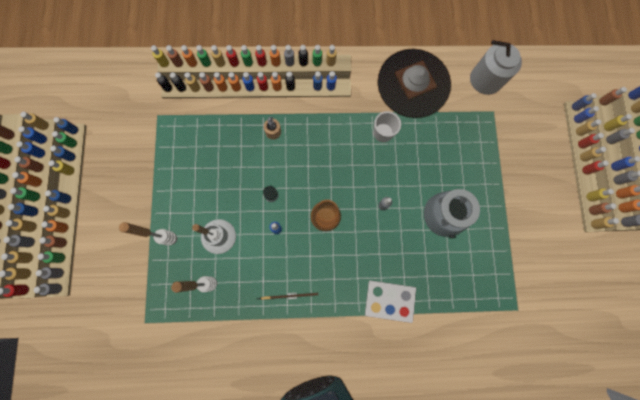

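View pics/wrist0.png

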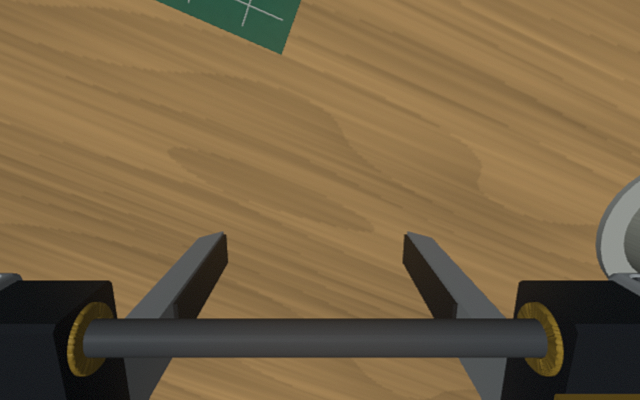

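The three brushes in the scene view are at (448,180) in the stand, (447,160) standing behind it, and (502,185) to the right. The amber flask is at (322,212) and the shaker at (192,205). I'll zoom in to check these.

```bash
cat > h.py <<'E'
import numpy as np, cv2
from rig import arm
from scipy.spatial.transform import Rotation as R
def Re(a): return R.from_euler('xyz',a).as_matrix()
def cam(n):
    i=arm.camera_info(n)
    if n=="wrist":
        s=arm.state(); T=np.eye(4);T[:3,:3]=Re(s['ee_rot']);T[:3,3]=s['position']; T=T@i['mount']
        return i,T[:3,:3],T[:3,3]
    return i,Re(i['attitude']),np.array(i['origin'])
def ray(c,u,v):
    i,Rm,o=c
    d=Rm@np.array([(u-i['cx'])/i['fx'],(v-i['cy'])/i['fy'],1]); return o,d/np.linalg.norm(d)
def plane(c,u,v,z):
    o,d=ray(c,u,v); return o+d*(z-o[2])/d[2]
def proj(c,p):
    i,Rm,o=c; q=Rm.T@(np.array(p)-o); return i['fx']*q[0]/q[2]+i['cx'],i['fy']*q[1]/q[2]+i['cy']
def tri(c1,p1,c2,p2):
    o1,d1=ray(c1,*p1);o2,d2=ray(c2,*p2)
    t=np.linalg.lstsq(np.stack([d1,-d2],1),o2-o1,rcond=None)[0]
    a=o1+t[0]*d1;b=o2+t[1]*d2; return (a+b)/2,np.linalg.norm(a-b)
def st():
    s=arm.state(); print('t',round(s['t'],2),'pos',s['position'].round(4),'rot',s['ee_rot'].round(3),'F',s['contact_force'].round(2),'w',round(s['gripper_width']*94,1),'q',s['joint_positions'].round(2)); return s
E
python3 - <<'E'
import cv2,numpy as np
a=cv2.imread('pics/scene0.png')[100:260,370:540];b=cv2.imread('pics/top0.png')[200:310,110:250];c=cv2.imread('pics/top0.png')[170:250,290:490]
cv2.imwrite('pics/c1.png',cv2.resize(a,None,fx=3.5,fy=3.5,interpolation=cv2.INTER_CUBIC))
cv2.imwrite('pics/c2.png',cv2.resize(b,None,fx=5,fy=5,interpolation=cv2.INTER_CUBIC))
cv2.imwrite('pics/c3.png',cv2.resize(c,None,fx=4,fy=4,interpolation=cv2.INTER_CUBIC))
E
```

```text
(no output)
```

View pics/c1.png

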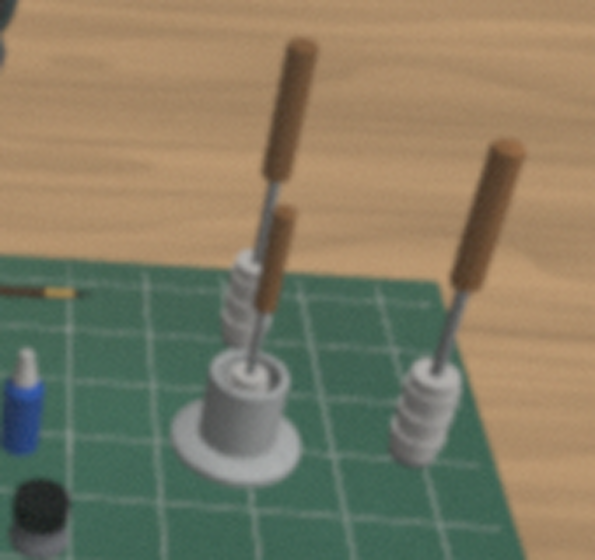

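View pics/c2.png

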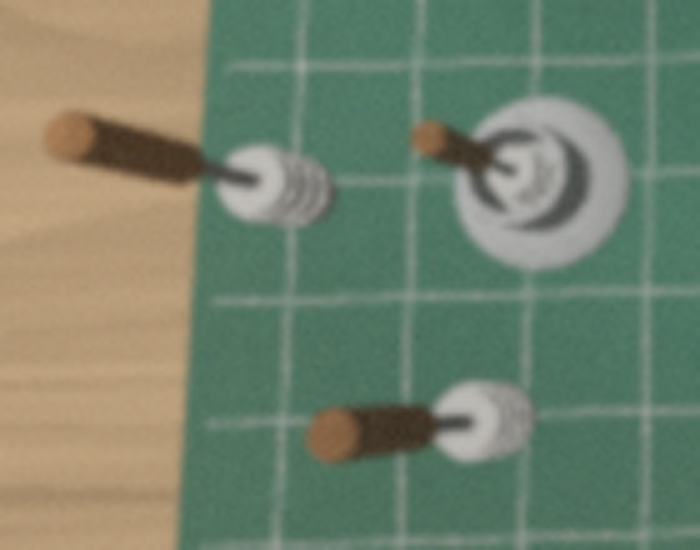

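View pics/c3.png

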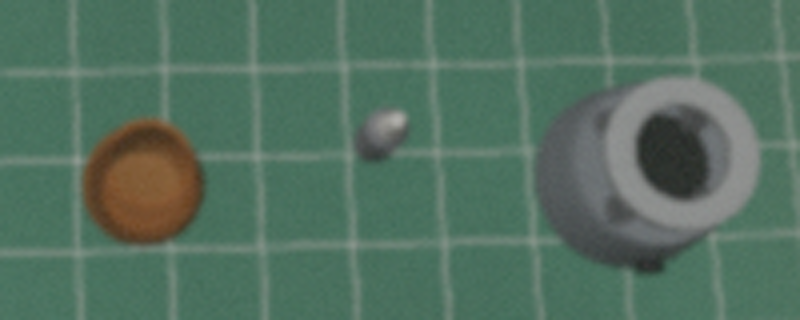

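The brush in the stand is the smallest of the three: its handle is clearly thinner and shorter. Next I'll work out positions.

```bash
python3 - <<'E'
from h import *
S=cam('scene');T=cam('top')
a=cv2.imread('pics/scene0.png')[160:250,150:360];cv2.imwrite('pics/c4.png',cv2.resize(a,None,fx=3.8,fy=3.8,interpolation=cv2.INTER_CUBIC))
for n,p,q,z in [('handletop',(451.7,160.3),(196,227.4),.18),('handlebot',(446.3,188),(207,232),.11),('headtop',(440.9,208),(214,235),.06),('mouth',(440.6,207.1),(216,235.6),.06)]:
    x,e=tri(S,p,T,q); print(n,x.round(4),e.round(4),plane(S,*p,z).round(4),plane(T,*q,z).round(4))
print('ring',plane(T,460.5,208.8,.095)); print('flask',plane(T,326.2,215.5,.032))
for n in ('scene','top'):
    im=cv2.imread(f'pics/{n}0.png');h=cv2.cvtColor(im,cv2.COLOR_BGR2HSV)
    m=cv2.inRange(h,(5,130,60),(20,255,255))
    k,l,s,c=cv2.connectedComponentsWithStats(m)
    for i in range(1,k):
        if s[i,4]>150: print(n,s[i],c[i])
E
```

```text
handletop [0.5002 0.2703 0.1765] 0.0023 [0.505  0.2703 0.18  ] [0.4996 0.268  0.18  ]
handlebot [0.4991 0.2704 0.1062] 0.0053 [0.5033 0.272  0.11  ] [0.4985 0.2666 0.11  ]
headtop [0.4984 0.2693 0.0509] 0.0037 [0.5088 0.2687 0.06  ] [0.4973 0.265  0.06  ]
mouth [0.4969 0.2666 0.0517] 0.0077 [0.5059 0.2683 0.06  ] [0.4959 0.2606 0.06  ]
ring [ 0.53811663 -0.27667256  0.095     ]
flask [0.53950825 0.01531191 0.032     ]
scene [  0 176  24  31 444] [ 10.16666667 191.72072072]
scene [ 33 181  24  26 272] [ 45.35661765 194.62132353]
scene [ 308  185   30   49 1021] [321.91968658 211.51616063]
scene [617 184  23  32 324] [627.87037037 199.2654321 ]
scene [600 215  33  43 578] [614.96712803 236.75778547]
scene [361 355  18  45 498] [368.80120482 380.56626506]
scene [428 361  19  29 315] [435.6031746  375.57777778]
scene [451 363  42  37 628] [468.25318471 381.73089172]
scene [267 368  16  25 235] [275.5787234  381.54042553]
scene [499 369  18  26 165] [507.29090909 380.76363636]
top [    0     0   640    47 24036] [310.52558662  21.27163422]
top [ 17 171  25  16 214] [ 29.30841121 179.36915888]
top [616 185  24  13 191] [626.70680628 191.79057592]
top [619 199  21  13 185] [629.03243243 206.00540541]
top [312 201  28  29 625] [325.4352 215.2496]
top [ 45 219  23  13 183] [ 56.80327869 226.44808743]
```

View pics/c4.png

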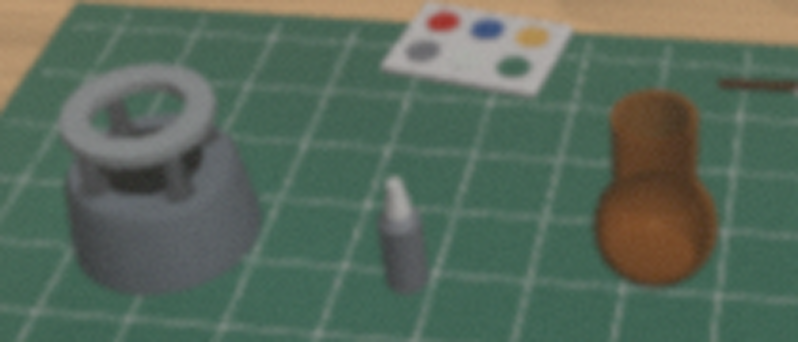

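```bash
python3 - <<'E'
from h import *
S=cam('scene');T=cam('top')
print(tri(S,(456.3,112.9),T,(176.4,287)),tri(S,(515.1,142.3),T,(123.6,227)))
print([plane(T,*p,0).round(3) for p in [(276,230),(270,194),(386,205),(273,130),(388,128),(288,296),(390,302)]])
W=cam('wrist')
E
```

```text
(array([0.3920369 , 0.28421793, 0.22411639]), np.float64(0.0007353591561110516)) (array([0.49767948, 0.38035295, 0.22370088]), np.float64(4.189275840837311e-05))
[array([0.512, 0.135, 0.   ]), array([0.6  , 0.149, 0.   ]), array([ 0.567, -0.133,  0.   ]), array([0.764, 0.141, 0.   ]), array([ 0.766, -0.15 ,  0.   ]), array([0.359, 0.107, 0.   ]), array([ 0.338, -0.129,  0.   ])]
```

```bash
cat > plan.py <<'E'
import sys
from h import *
# plan.py x y z yawdeg hand [rows] [stepmm]
def plan(x,y,z,yaw,hand,n=5,step=41.0,verbose=True):
    s=st(); p=s['position'].copy(); Rm=Re(s['ee_rot'])
    Rt=R.from_euler('z',yaw,degrees=True).as_matrix()@R.from_euler('x',-90,degrees=True).as_matrix()
    rows=[]
    for k in range(n):
        d=np.array([x,y,z])-p; L=np.linalg.norm(d)
        if L>step/1000: d*=step/1000/L
        w=R.from_matrix(Rm.T@Rt).as_rotvec(); a=np.linalg.norm(w)
        if a>np.radians(7.1): w*=np.radians(7.1)/a
        r=np.concatenate([(Rm.T@d)/.2,w/(np.pi/2)]).round(3); rows.append([float(v)+0 for v in r]+[hand])
        p=p+Rm@(r[:3]*.2); Rm=Rm@R.from_rotvec(r[3:]*np.pi/2).as_matrix()
    for r in rows: print(r)
    print('end',p.round(4),'left mm',((np.array([x,y,z])-p)*1000).round(1))
if __name__=='__main__':
    a=[float(v) for v in sys.argv[1:]]
    plan(*a[:5],n=int(a[5]) if len(a)>5 else 5,step=a[6] if len(a)>6 else 41)
E
python3 plan.py 0.42 -0.277 0.30 -90 94 10
```

```text
t 0.15 pos [ 0.2079 -0.5088  0.2296] rot [-1.572  0.    -2.754] F [-0.03 -0.09  0.82] w 94.2 q [-1.29  0.09  1.37 -0.    1.68 -0.1 ]
[-0.181, -0.045, -0.086, 0.0, -0.079, 0.0, 94.0]
[-0.19, -0.045, -0.063, 0.0, -0.079, 0.0, 94.0]
[-0.196, -0.045, -0.038, 0.0, -0.079, 0.0, 94.0]
[-0.2, -0.044, -0.014, 0.0, -0.079, 0.0, 94.0]
[-0.2, -0.045, 0.011, 0.0, -0.079, 0.0, 94.0]
[-0.197, -0.044, 0.035, 0.0, -0.079, 0.0, 94.0]
[-0.191, -0.045, 0.06, 0.0, -0.079, 0.0, 94.0]
[-0.155, -0.038, 0.07, 0.0, -0.079, 0.0, 94.0]
[0.0, 0.0, 0.0, 0.0, -0.079, -0.001, 94.0]
[0.0, 0.0, 0.0, 0.0, -0.042, 0.0, 94.0]
end [ 0.4199 -0.277   0.3   ] left mm [ 0.1 -0.  -0. ]
```

{"name": "arm_command", "arguments": {
  "steps": [
    [-0.18,-0.045,-0.086,0,-0.079,0,94],
    [-0.19,-0.045,-0.063,0,-0.079,0,94],
    [-0.196,-0.045,-0.038,0,-0.079,0,94],
    [-0.2,-0.044,-0.014,0,-0.079,0,94],
    [-0.2,-0.045,0.011,0,-0.079,0,94]
  ]
}}

```text
t: 0.57
position: [0.3398, -0.3602, 0.2687]
ee_rot: [-1.583, 0.005, -2.131]
contact_force: [-0.7, -0.7, 0.7]
gripper_width: 0.999
```

```bash
python3 plan.py 0.52 -0.26 0.30 -90 94 7
```

```text
t 0.57 pos [ 0.3398 -0.3602  0.2687] rot [-1.583  0.005 -2.131] F [-0.68 -0.74  0.74] w 93.9 q [-0.93 -0.03  1.42  0.    1.77 -0.37]
[-0.178, -0.031, 0.097, 0.002, -0.079, -0.001, 94.0]
[-0.164, -0.031, 0.119, 0.001, -0.079, -0.001, 94.0]
[-0.148, -0.031, 0.138, 0.001, -0.079, -0.001, 94.0]
[-0.13, -0.031, 0.156, 0.002, -0.079, -0.002, 94.0]
[-0.11, -0.031, 0.17, 0.001, -0.04, 0.0, 94.0]
[-0.008, -0.003, 0.015, 0.0, 0.0, 0.0, 94.0]
[0.0, 0.0, 0.0, 0.0, 0.0, 0.0, 94.0]
end [ 0.5199 -0.26    0.3001] left mm [ 0.1 -0.  -0.1]
```

{"name": "arm_command", "arguments": {
  "steps": [
    [-0.178,-0.031,0.097,0.002,-0.079,-0.001,94],
    [-0.164,-0.031,0.119,0.001,-0.079,-0.001,94],
    [-0.148,-0.031,0.138,0.001,-0.079,-0.001,94],
    [-0.13,-0.031,0.156,0.002,-0.079,-0.002,94],
    [-0.11,-0.031,0.17,0.001,-0.04,0,94]
  ]
}}

```text
t: 0.98
position: [0.5176, -0.2551, 0.3012]
ee_rot: [-1.57, -0.001, -1.561]
contact_force: [0.5, -0.5, -0.4]
gripper_width: 0.998
```

{"name": "arm_command", "arguments": {
  "steps": [
    [0,0,0,0,0,0,94],
    [0,0,0,0,0,0,94]
  ]
}}

```text
t: 1.15
position: [0.5235, -0.2498, 0.3002]
ee_rot: [-1.568, 0.001, -1.549]
contact_force: [-0.1, 0.4, -0.3]
gripper_width: 1.0
```

```bash
cat > look.py <<'E'
import sys,pickle
from h import *
W=cam('wrist'); im=arm.camera('wrist'); cv2.imwrite(f'pics/{sys.argv[1]}.png',im); pickle.dump(W,open(f'pics/{sys.argv[1]}.pkl','wb')); st()
E
python3 look.py w1
```

```text
t 1.2 pos [ 0.5233 -0.2497  0.2999] rot [-1.568  0.002 -1.55 ] F [-0.53  0.13 -0.33] w 94.2 q [-0.54  0.15  1.16  0.    1.83 -0.57]
```

View pics/w1.png

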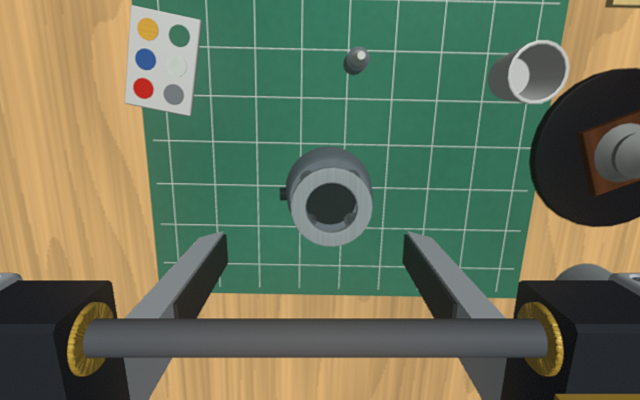

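The shaker ring is clear in this view, centred at about (332,206).

```bash
python3 - <<'E'
from h import *
import pickle
im=cv2.imread('pics/w1.png');W=pickle.load(open('pics/w1.pkl','rb'))
g=cv2.medianBlur(cv2.cvtColor(im[140:270,270:400],cv2.COLOR_BGR2GRAY),3)
for r in ((20,30),(36,46)):
    c=cv2.HoughCircles(g,cv2.HOUGH_GRADIENT,1,60,param1=100,param2=12,minRadius=r[0],maxRadius=r[1])
    for u,v,rr in c[0][:2]: print(u+270,v+140,rr,plane(W,u+270,v+140,.095).round(4))
i,Rm,o=W; print('expected r', 358.6*.043/(o[2]-.095),358.6*.027/(o[2]-.09))
v=im.copy()
for u,vv,rr in c[0][:1]: cv2.circle(v,(int(round(u+270)),int(round(vv+140))),int(round(rr)),(0,0,255),1)
cv2.imwrite('pics/w1b.png',cv2.resize(v[140:270,270:400],None,fx=4,fy=4))
E
python3 plan.py 0.53 -0.02 0.32 -45 94 10
```

```text
332.5 207.5 24.9 [ 0.5441 -0.2776  0.095 ]
331.5 207.5 39.9 [ 0.543  -0.2776  0.095 ]
expected r 42.85691049098554 26.541316017806952
t 1.2 pos [ 0.5233 -0.2497  0.2999] rot [-1.568  0.002 -1.55 ] F [-0.53  0.13 -0.33] w 94.2 q [-0.54  0.15  1.16  0.    1.83 -0.57]
[-0.204, -0.017, 0.01, 0.0, -0.079, 0.0, 94.0]
[-0.201, -0.017, 0.036, 0.0, -0.079, 0.0, 94.0]
[-0.195, -0.017, 0.06, -0.001, -0.079, 0.0, 94.0]
[-0.186, -0.018, 0.084, 0.0, -0.079, 0.0, 94.0]
[-0.175, -0.018, 0.106, -0.001, -0.079, 0.0, 94.0]
[-0.1, -0.011, 0.08, 0.0, -0.079, 0.0, 94.0]
[0.0, 0.0, 0.0, 0.0, -0.012, -0.001, 94.0]
[0.0, 0.0, 0.0, 0.0, 0.0, 0.0, 94.0]
[0.0, 0.0, 0.0, 0.0, 0.0, 0.0, 94.0]
[0.0, 0.0, 0.0, 0.0, 0.0, 0.0, 94.0]
end [ 0.5301 -0.02    0.32  ] left mm [-0.1  0.  -0. ]
```

View pics/w1b.png

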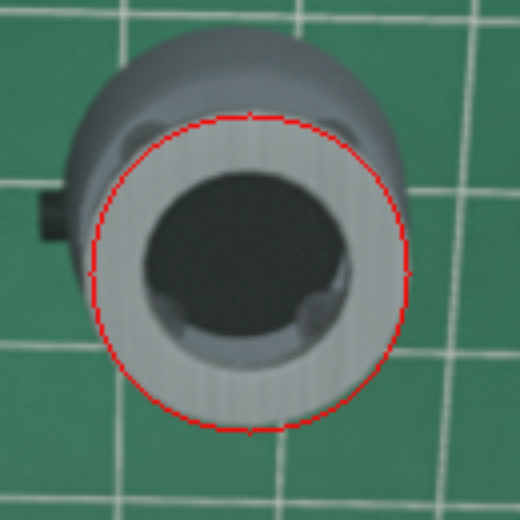

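The Hough circle follows the ring's outer edge, which puts the centre near (0.543,-0.277). Next I'll look at the flask from above.

{"name": "arm_command", "arguments": {
  "steps": [
    [-0.204,-0.017,0.01,0,-0.079,0,94],
    [-0.201,-0.017,0.036,0,-0.079,0,94],
    [-0.195,-0.017,0.06,-0.001,-0.079,0,94],
    [-0.186,-0.018,0.084,0,-0.079,0,94],
    [-0.175,-0.018,0.106,-0.001,-0.079,0,94]
  ]
}}

```text
t: 1.62
position: [0.5239, -0.0533, 0.312]
ee_rot: [-1.58, 0.006, -0.934]
contact_force: [0.2, 0.6, 1.0]
gripper_width: 0.999
```

```bash
python3 plan.py 0.53 0.015 0.31 -45 94 5
```

```text
t 1.62 pos [ 0.5239 -0.0533  0.312 ] rot [-1.58   0.006 -0.934] F [0.18 0.56 1.04] w 93.9 q [-0.21  0.04  1.26 -0.    1.85 -0.85]
[-0.153, 0.006, 0.136, 0.004, -0.079, -0.004, 94.0]
[-0.091, 0.003, 0.104, 0.001, -0.015, 0.0, 94.0]
[0.0, 0.0, 0.0, 0.0, 0.0, 0.0, 94.0]
[0.0, 0.0, 0.0, 0.0, 0.0, 0.0, 94.0]
[0.0, 0.0, 0.0, 0.0, 0.0, 0.0, 94.0]
end [0.53   0.015  0.3101] left mm [-0.  -0.  -0.1]
```

{"name": "arm_command", "arguments": {
  "steps": [
    [-0.153,0.006,0.136,0.004,-0.079,-0.004,94],
    [-0.091,0.003,0.104,0.001,-0.015,0,94],
    [0,0,0,0,0,0,94],
    [0,0,0,0,0,0,94]
  ]
}}

```text
t: 1.95
position: [0.5259, 0.0192, 0.3108]
ee_rot: [-1.57, 0.001, -0.778]
contact_force: [-0.7, 0.9, 0.6]
gripper_width: 1.003
```

```bash
python3 look.py w2
```

```text
t 2.0 pos [0.526  0.0189 0.3108] rot [-1.57e+00  1.00e-03 -7.79e-01] F [ 0.04 -0.02  0.23] w 93.8 q [-0.07  0.03  1.27  0.    1.84 -0.86]
```

View pics/w2.png

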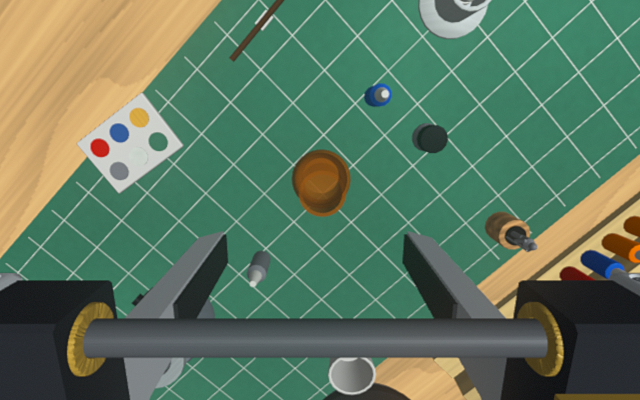

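```bash
python3 - <<'E'
import cv2
im=cv2.imread('pics/w2.png');cv2.imwrite('pics/w2b.png',cv2.resize(im[140:230,280:365],None,fx=6,fy=6,interpolation=cv2.INTER_CUBIC))
E
python3 plan.py 0.49 0.24 0.32 -45 94 8
```

```text
t 2.0 pos [0.526  0.0189 0.3108] rot [-1.57e+00  1.00e-03 -7.79e-01] F [ 0.04 -0.02  0.23] w 93.8 q [-0.07  0.03  1.27  0.    1.84 -0.86]
[-0.165, -0.008, 0.121, -0.001, 0.004, -0.001, 94.0]
[-0.166, -0.009, 0.12, 0.0, 0.0, 0.0, 94.0]
[-0.166, -0.008, 0.12, 0.0, 0.0, 0.0, 94.0]
[-0.166, -0.009, 0.119, 0.0, 0.0, 0.0, 94.0]
[-0.166, -0.008, 0.12, 0.0, 0.0, 0.0, 94.0]
[-0.079, -0.004, 0.056, 0.0, 0.0, 0.0, 94.0]
[0.0, 0.0, 0.0, 0.0, 0.0, 0.0, 94.0]
[0.0, 0.0, 0.0, 0.0, 0.0, 0.0, 94.0]
end [0.49   0.24   0.3199] left mm [ 0.  -0.   0.1]
```

View pics/w2b.png

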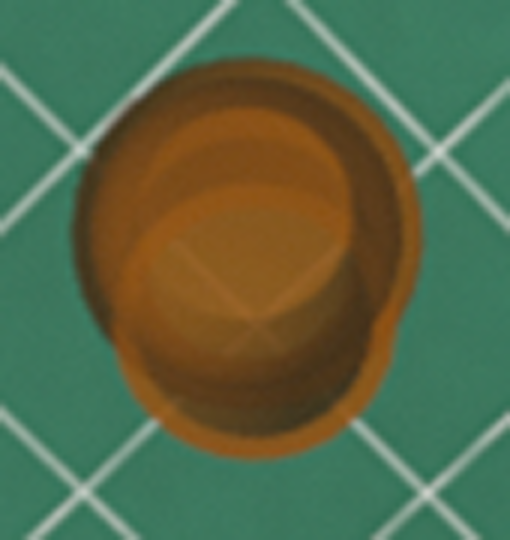

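```bash
python3 - <<'E'
from h import *
import pickle
W=pickle.load(open('pics/w2.pkl','rb'))
print(plane(W,322.3,192.3,.112),plane(W,321.7,178.7,.033))
E
```

```text
[0.53945979 0.01708898 0.112     ] [0.54108413 0.01672354 0.033     ]
```

{"name": "arm_command", "arguments": {
  "steps": [
    [-0.165,-0.008,0.121,0,0.004,0,94],
    [-0.166,-0.009,0.12,0,0,0,94],
    [-0.166,-0.008,0.12,0,0,0,94],
    [-0.166,-0.009,0.12,0,0,0,94],
    [-0.166,-0.008,0.12,0,0,0,94]
  ]
}}

```text
t: 2.42
position: [0.4984, 0.2079, 0.3169]
ee_rot: [-1.577, -0.003, -0.825]
contact_force: [0.5, -0.3, 0.8]
gripper_width: 1.004
```

{"name": "arm_command", "arguments": {
  "steps": [
    [-0.06,-0.004,0.045,0,0,0,94],
    [0,0,0,0,0,0,94],
    [0,0,0,0,0,0,94]
  ]
}}

```text
t: 2.67
position: [0.497, 0.2239, 0.3168]
ee_rot: [-1.578, -0.002, -0.826]
contact_force: [0.1, -0.2, -0.1]
gripper_width: 0.999
```

```bash
python3 look.py w3
```

```text
t 2.72 pos [0.4971 0.2233 0.3167] rot [-1.578 -0.002 -0.827] F [ 0.43 -0.84 -0.39] w 94.1 q [ 0.32  0.08  1.21 -0.    1.86 -0.42]
```

View pics/w3.png

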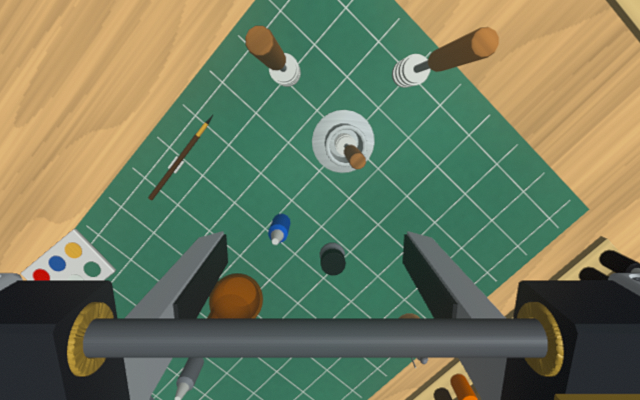

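The flask measures (0.540,0.017). The short brush is in its stand, with its handle top at about (358,160) and the stand at about (344,141). The two larger brushes stand behind it.

```bash
python3 - <<'E'
import cv2
im=cv2.imread('pics/w3.png');cv2.imwrite('pics/w3b.png',cv2.resize(im[100:185,300:385],None,fx=6.5,fy=6.5,interpolation=cv2.INTER_CUBIC))
E
```

```text
(no output)
```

View pics/w3b.png

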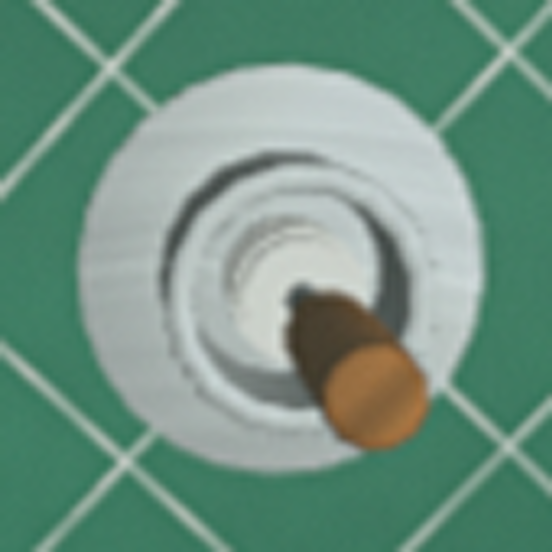

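```bash
python3 - <<'E'
from h import *
import pickle
W=pickle.load(open('pics/w3.pkl','rb'))
for p,z in [((357.8,161.1),.18),((346.6,145.7),.06),((343.2,141.4),.008)]: print(plane(W,*p,z).round(4))
E
python3 plan.py 0.501 0.269 0.21 -45 94 7
```

```text
[0.5025 0.2687 0.18  ]
[0.5028 0.2688 0.06  ]
[0.5027 0.2686 0.008 ]
t 2.72 pos [0.4971 0.2233 0.3167] rot [-1.578 -0.002 -0.827] F [ 0.43 -0.84 -0.39] w 94.1 q [ 0.32  0.08  1.21 -0.    1.86 -0.42]
[-0.055, 0.188, 0.061, 0.004, -0.027, 0.001, 94.0]
[-0.052, 0.188, 0.062, 0.0, 0.0, 0.0, 94.0]
[-0.044, 0.157, 0.051, 0.0, 0.0, 0.0, 94.0]
[0.0, 0.0, 0.0, 0.0, 0.0, 0.0, 94.0]
[0.0, 0.0, 0.0, 0.0, 0.0, 0.0, 94.0]
[0.0, 0.0, 0.0, 0.0, 0.0, 0.0, 94.0]
[0.0, 0.0, 0.0, 0.0, 0.0, 0.0, 94.0]
end [0.5009 0.269  0.21  ] left mm [0.1 0.  0. ]
```

{"name": "arm_command", "arguments": {
  "steps": [
    [-0.055,0.13,0.061,0.004,-0.027,0.001,94],
    [-0.052,0.13,0.062,0,0,0,94],
    [-0.044,0.13,0.051,0,0,0,94],
    [0,0,0,0,0,0,94]
  ]
}}

```text
t: 3.05
position: [0.5064, 0.2597, 0.2392]
ee_rot: [-1.567, -0.007, -0.8]
contact_force: [-0.6, -0.2, -0.8]
gripper_width: 1.002
```

```bash
python3 plan.py 0.5027 0.2687 0.22 -45 94 4;python3 plan.py 0.5027 0.2687 0.156 -45 94 4
```

```text
t 3.05 pos [0.5064 0.2597 0.2392] rot [-1.567 -0.007 -0.8  ] F [-0.62 -0.18 -0.85] w 94.2 q [ 0.38  0.12  1.31 -0.    1.7  -0.39]
[-0.046, 0.096, 0.018, -0.003, -0.01, 0.004, 94.0]
[0.0, 0.0, 0.0, 0.0, 0.0, 0.0, 94.0]
[0.0, 0.0, 0.0, 0.0, 0.0, 0.0, 94.0]
[0.0, 0.0, 0.0, 0.0, 0.0, 0.0, 94.0]
end [0.5027 0.2688 0.2199] left mm [-0.  -0.1  0.1]
t 3.05 pos [0.5064 0.2597 0.2392] rot [-1.567 -0.007 -0.8  ] F [-0.62 -0.18 -0.85] w 94.2 q [ 0.38  0.12  1.31 -0.    1.7  -0.39]
[-0.023, 0.203, 0.008, -0.003, -0.01, 0.004, 94.0]
[-0.022, 0.204, 0.009, 0.0, 0.0, 0.0, 94.0]
[-0.002, 0.009, 0.001, 0.0, 0.0, 0.0, 94.0]
[0.0, 0.0, 0.0, 0.0, 0.0, 0.0, 94.0]
end [0.5026 0.2688 0.1559] left mm [ 0.1 -0.1  0.1]
```

{"name": "arm_command", "arguments": {
  "steps": [
    [-0.046,0.096,0.018,-0.003,-0.01,0.004,94],
    [0,0,0,0,0,0,94],
    [0,0,0,0,0,0,94]
  ]
}}

```text
t: 3.3
position: [0.505, 0.2619, 0.2212]
ee_rot: [-1.574, -0.003, -0.793]
contact_force: [0.2, 1.1, 0.2]
gripper_width: 1.0
```

```bash
python3 plan.py 0.5027 0.2687 0.156 -45 94 4 30; python3 look.py w4
```

```text
t 3.3 pos [0.505  0.2619 0.2212] rot [-1.574 -0.003 -0.793] F [0.23 1.12 0.15] w 94.0 q [ 0.38  0.13  1.34 -0.    1.67 -0.4 ]
[-0.015, 0.149, 0.008, 0.002, -0.005, 0.002, 94.0]
[-0.015, 0.149, 0.007, 0.0, 0.0, 0.0, 94.0]
[-0.002, 0.028, 0.001, 0.0, 0.0, 0.0, 94.0]
[0.0, 0.0, 0.0, 0.0, 0.0, 0.0, 94.0]
end [0.5027 0.2686 0.156 ] left mm [-0.   0.1  0. ]
t 3.35 pos [0.5048 0.2618 0.2207] rot [-1.574 -0.003 -0.793] F [ 0.56 -0.28 -0.47] w 93.9 q [ 0.38  0.13  1.34 -0.    1.67 -0.4 ]
```

View pics/w4.png

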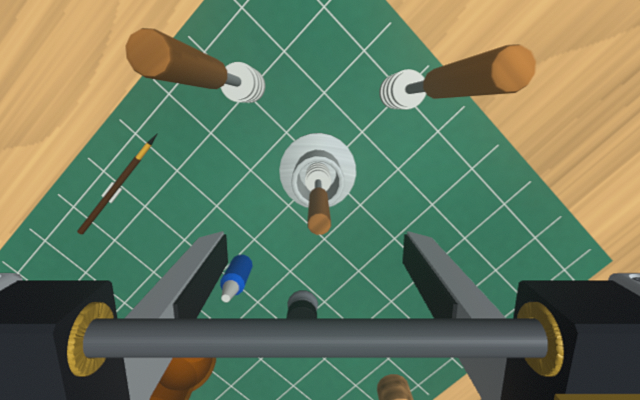

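```bash
python3 - <<'E'
from h import *
import pickle
W=pickle.load(open('pics/w4.pkl','rb'))
for p,z in [((319,226.5),.18),((318,184),.06)]: print(plane(W,*p,z).round(4))
E
```

```text
[0.503  0.2677 0.18  ]
[0.5036 0.2672 0.06  ]
```

{"name": "arm_command", "arguments": {
  "steps": [
    [-0.032,0.04,0.016,0,0,0,94],
    [-0.015,0.04,0.007,0,0,0,94],
    [-0.01,0,0,0,0,0,94]
  ]
}}

```text
t: 3.6
position: [0.5028, 0.2713, 0.2086]
ee_rot: [-1.567, -0.007, -0.799]
contact_force: [-0.7, -0.5, 0.5]
gripper_width: 1.002
```

```bash
python3 plan.py 0.5027 0.2687 0.156 -45 94 4 30
```

```text
t 3.6 pos [0.5028 0.2713 0.2086] rot [-1.567 -0.007 -0.799] F [-0.67 -0.51  0.51] w 94.2 q [ 0.4   0.14  1.36 -0.    1.64 -0.37]
[0.004, 0.15, -0.006, -0.002, -0.008, 0.004, 94.0]
[0.004, 0.113, -0.004, 0.0, 0.0, 0.0, 94.0]
[0.0, 0.0, 0.0, 0.0, 0.0, 0.0, 94.0]
[0.0, 0.0, 0.0, 0.0, 0.0, 0.0, 94.0]
end [0.5027 0.2687 0.156 ] left mm [-0.  0. -0.]
```

{"name": "arm_command", "arguments": {
  "steps": [
    [0.006,0.15,-0.008,-0.002,-0.008,0.004,94],
    [0.006,0.113,-0.006,0,0,0,94],
    [0,0.01,0,0,0,0,94]
  ]
}}

```text
t: 3.85
position: [0.5045, 0.2691, 0.1573]
ee_rot: [-1.561, -0.004, -0.784]
contact_force: [-1.1, 0.8, -0.7]
gripper_width: 1.0
```

```bash
python3 plan.py 0.503 0.268 0.156 -45 94 3 30
```

```text
t 3.85 pos [0.5045 0.2691 0.1573] rot [-1.561 -0.004 -0.784] F [-1.13  0.82 -0.66] w 94.0 q [ 0.39  0.15  1.44 -0.    1.53 -0.4 ]
[-0.002, 0.006, -0.009, -0.006, 0.001, 0.003, 94.0]
[0.001, 0.0, 0.0, 0.0, 0.0, 0.0, 94.0]
[0.0, 0.0, 0.0, 0.0, 0.0, 0.0, 94.0]
end [0.5031 0.268  0.1561] left mm [-0.1  0.  -0.1]
```

{"name": "arm_command", "arguments": {
  "steps": [
    [-0.002,0.006,-0.009,-0.006,0.001,0.003,60],
    [0,0,0,-0.002,0,0,25],
    [0,0,0,0,0,0,8],
    [0,0,0,0,0,0,8],
    [0,0,0,0,0,0,8]
  ],
  "force": 20
}}

```text
t: 4.27
position: [0.5039, 0.2692, 0.1604]
ee_rot: [-1.571, -0.001, -0.786]
contact_force: [1.2, 0.2, -0.3]
gripper_width: 0.683
```

{"name": "arm_command", "arguments": {
  "steps": [
    [0,0,0,0,0,0,8],
    [0,0,0,0,0,0,8],
    [0,0,0,0,0,0,8],
    [0,0,0,0,0,0,8],
    [0,0,0,0,0,0,8]
  ]
}}

```text
t: 4.68
position: [0.5052, 0.2699, 0.1635]
ee_rot: [-1.566, -0.003, -0.785]
contact_force: [0.5, 0.4, 0.3]
gripper_width: 0.33
```

```bash
python3 plan.py 0.503 0.268 0.156 -45 8 2 30; python3 look.py w5
```

```text
t 4.68 pos [0.5052 0.2699 0.1635] rot [-1.566 -0.003 -0.785] F [0.53 0.35 0.31] w 31.0 q [ 0.39  0.16  1.43 -0.    1.55 -0.39]
[-0.001, 0.038, -0.015, -0.003, 0.0, 0.002, 8.0]
[0.0, 0.0, 0.0, 0.0, 0.0, 0.0, 8.0]
end [0.503  0.2679 0.1559] left mm [0.  0.1 0.1]
t 4.73 pos [0.5052 0.2699 0.1635] rot [-1.566 -0.003 -0.785] F [-0.42  0.6  -0.69] w 26.5 q [ 0.39  0.16  1.43 -0.    1.55 -0.39]
```

View pics/w5.png

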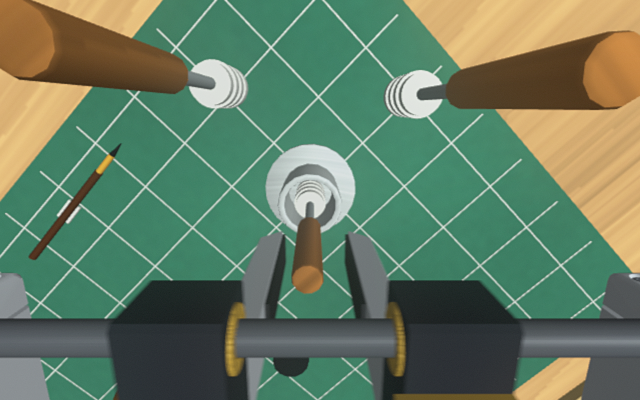

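{"name": "arm_command", "arguments": {
  "steps": [
    [0,0.038,-0.015,-0.003,0,0.002,8],
    [0,0.015,-0.005,0,0,0,8],
    [0,0.005,0,0,0,0,8],
    [0,0.004,0,0,0,0,8],
    [0,0.004,0,0,0,0,8]
  ]
}}

```text
t: 5.15
position: [0.5028, 0.2671, 0.1531]
ee_rot: [-1.567, -0.001, -0.785]
contact_force: [-1.4, 0.1, 5.6]
gripper_width: 0.149
```

```bash
python3 look.py w6; python3 plan.py 0.503 0.268 0.156 -45 8 2 30; python3 - <<'E'
from h import *
import pickle
W=pickle.load(open('pics/w5.pkl','rb'))
print(plane(W,307.5,279.5,.18))
E
```

```text
t 5.2 pos [0.5028 0.2671 0.1531] rot [-1.567e+00 -1.000e-03 -7.850e-01] F [-0.51 -0.54  6.11] w 14.0 q [ 0.39  0.15  1.45  0.    1.53 -0.4 ]
t 5.2 pos [0.5028 0.2671 0.1531] rot [-1.567e+00 -1.000e-03 -7.850e-01] F [-0.51 -0.54  6.11] w 14.0 q [ 0.39  0.15  1.45  0.    1.53 -0.4 ]
[-0.002, -0.015, 0.004, -0.003, 0.0, 0.001, 8.0]
[0.0, 0.0, 0.0, 0.0, 0.0, 0.0, 8.0]
end [0.5031 0.268  0.1561] left mm [-0.1  0.  -0.1]
[0.50204195 0.26913398 0.18      ]
```

View pics/w6.png

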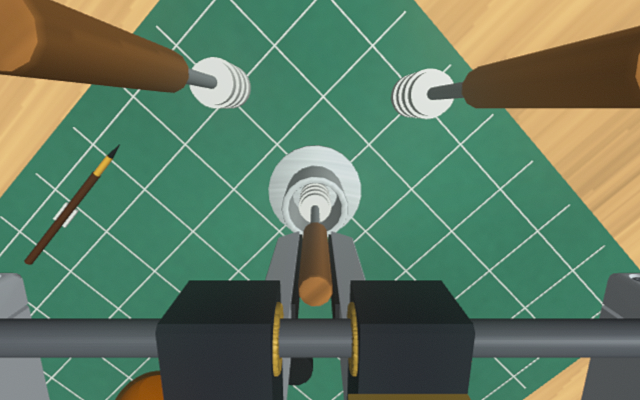

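The brush is gripped at 14 mm opening. Its tip sits on the tube floor at z≈0.010 with the TCP at z=0.153, so tip z is TCP z minus 0.143. Now I'll lift it.

{"name": "arm_command", "arguments": {
  "steps": [
    [0,-0.1,0,-0.003,0,0,8],
    [0,-0.2,0,0,0,0,8],
    [0,-0.2,0,0,0,0,8],
    [0,-0.2,0,0,0,0,8]
  ]
}}

```text
t: 5.53
position: [0.4978, 0.2649, 0.2805]
ee_rot: [-1.6, 0.011, -0.786]
contact_force: [0.6, 0.5, -0.9]
gripper_width: 0.145
```

```bash
python3 plan.py 0.540 0.018 0.305 -45 8 10
```

```text
t 5.53 pos [0.4978 0.2649 0.2805] rot [-1.6    0.011 -0.786] F [ 0.58  0.55 -0.85] w 13.6 q [ 0.39  0.14  1.22 -0.    1.82 -0.4 ]
[0.166, -0.018, -0.118, 0.019, 0.0, -0.007, 8.0]
[0.167, -0.02, -0.118, 0.0, 0.0, 0.0, 8.0]
[0.167, -0.02, -0.118, 0.0, 0.0, 0.0, 8.0]
[0.167, -0.02, -0.118, 0.0, 0.0, 0.0, 8.0]
[0.166, -0.02, -0.118, 0.0, 0.0, 0.0, 8.0]
[0.167, -0.02, -0.118, 0.0, 0.0, 0.0, 8.0]
[0.022, -0.003, -0.016, 0.0, 0.0, 0.0, 8.0]
[0.0, 0.0, 0.0, 0.0, 0.0, 0.0, 8.0]
[0.0, 0.0, 0.0, 0.0, 0.0, 0.0, 8.0]
[0.0, 0.0, 0.0, 0.0, 0.0, 0.0, 8.0]
end [0.5399 0.018  0.305 ] left mm [0.1 0.  0. ]
```

{"name": "arm_command", "arguments": {
  "steps": [
    [0.1,-0.05,-0.07,0.019,0,-0.007,8],
    [0.167,-0.05,-0.118,0,0,0,8],
    [0.167,-0.02,-0.118,0,0,0,8],
    [0.167,-0.02,-0.118,0,0,0,8],
    [0.167,-0.02,-0.118,0,0,0,8]
  ]
}}

```text
t: 5.95
position: [0.5334, 0.083, 0.3208]
ee_rot: [-1.553, -0.006, -0.769]
contact_force: [0.2, -0.3, -0.0]
gripper_width: 0.147
```

```bash
python3 plan.py 0.540 0.018 0.305 -45 8 5 35
```

```text
t 5.95 pos [0.5334 0.083  0.3208] rot [-1.553 -0.006 -0.769] F [ 0.21 -0.32 -0.03] w 13.8 q [ 0.04  0.05  1.23  0.01  1.84 -0.76]
[0.13, 0.04, -0.11, -0.012, 0.011, 0.004, 8.0]
[0.121, 0.038, -0.099, 0.0, 0.0, 0.0, 8.0]
[0.0, 0.0, 0.0, 0.0, 0.0, 0.0, 8.0]
[0.0, 0.0, 0.0, 0.0, 0.0, 0.0, 8.0]
[0.0, 0.0, 0.0, 0.0, 0.0, 0.0, 8.0]
end [0.54   0.0181 0.305 ] left mm [ 0.  -0.1  0. ]
```

{"name": "arm_command", "arguments": {
  "steps": [
    [0.13,0.02,-0.11,-0.012,0.011,0.004,8],
    [0.11,0.02,-0.09,0,0,0,8],
    [0,0.004,0,0,0,0,8],
    [0,0.004,0,0,0,0,8]
  ]
}}

```text
t: 6.28
position: [0.5405, 0.0094, 0.3084]
ee_rot: [-1.575, -0.001, -0.799]
contact_force: [0.2, -0.4, -0.7]
gripper_width: 0.143
```

```bash
python3 plan.py 0.540 0.017 0.305 -45 8 3 35
```

```text
t 6.28 pos [0.5405 0.0094 0.3084] rot [-1.575e+00 -1.000e-03 -7.990e-01] F [ 0.17 -0.45 -0.71] w 13.4 q [-0.09  0.07  1.24 -0.    1.84 -0.86]
[-0.029, 0.017, 0.025, 0.003, -0.009, 0.0, 8.0]
[0.0, 0.0, 0.0, 0.0, 0.0, 0.0, 8.0]
[0.0, 0.0, 0.0, 0.0, 0.0, 0.0, 8.0]
end [0.5401 0.0171 0.305 ] left mm [-0.1 -0.1 -0. ]
```

{"name": "arm_command", "arguments": {
  "steps": [
    [-0.026,0.017,0.022,0.003,-0.009,0,8],
    [0,0.004,0,0,0,0,8],
    [0,0.004,0,0,0,0,8]
  ]
}}

```text
t: 6.53
position: [0.5396, 0.0186, 0.301]
ee_rot: [-1.571, 0.002, -0.782]
contact_force: [-0.3, 1.0, -0.7]
gripper_width: 0.146
```

```bash
python3 plan.py 0.540 0.017 0.29 -45 8 3 35; python3 look.py w7; python3 -c "
from h import *
cv2.imwrite('pics/s7.png',arm.camera('scene')); st()
a=cv2.imread('pics/s7.png')[100:260,240:400];cv2.imwrite('pics/s7b.png',cv2.resize(a,None,fx=3.5,fy=3.5))"
```

```text
t 6.53 pos [0.5396 0.0186 0.301 ] rot [-1.571  0.002 -0.782] F [-0.28  1.   -0.72] w 13.7 q [-0.07  0.06  1.26  0.    1.82 -0.86]
[0.007, 0.055, -0.004, 0.0, 0.002, -0.002, 8.0]
[0.0, 0.0, 0.0, 0.0, 0.0, 0.0, 8.0]
[0.0, 0.0, 0.0, 0.0, 0.0, 0.0, 8.0]
end [0.54   0.0171 0.29  ] left mm [-0.  -0.1 -0. ]
t 6.58 pos [0.5395 0.0189 0.3008] rot [-1.571  0.003 -0.781] F [-0.34  0.25 -0.99] w 13.7 q [-0.07  0.06  1.26  0.    1.82 -0.86]
t 6.63 pos [0.5396 0.0187 0.3011] rot [-1.571  0.003 -0.781] F [-0.25 -0.12 -0.96] w 13.8 q [-0.07  0.06  1.26  0.    1.82 -0.86]
```

View pics/w7.png

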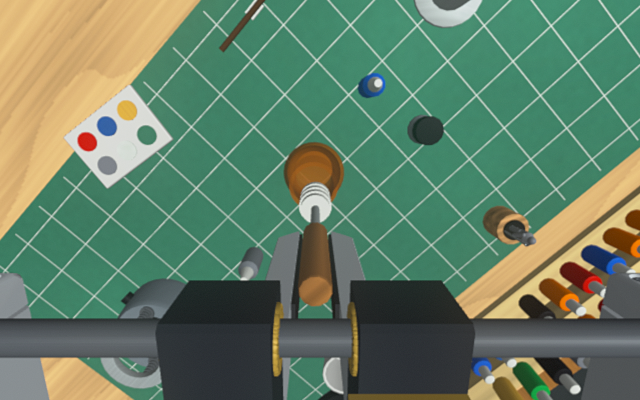

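View pics/s7b.png

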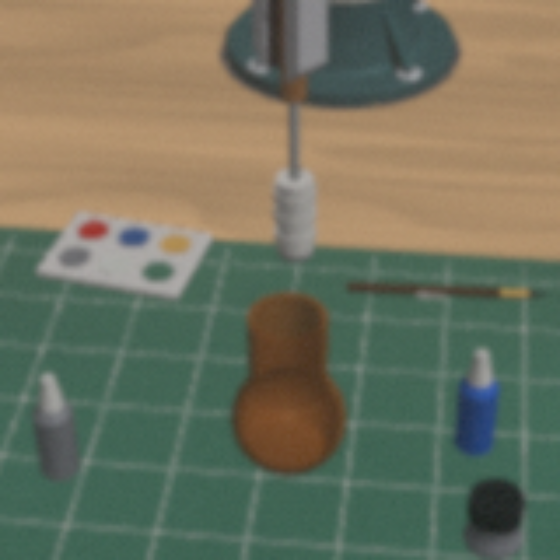

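```bash
python3 - <<'E'
from h import *
import pickle
S=cam('scene');W=pickle.load(open('pics/w7.pkl','rb'))
for p in [(.5396,.0188,.158),(.5396,.0188,.208),(.540,.017,.112),(.54,.017,.033)]: print(p,np.round(proj(S,p),1),np.round(proj(W,p),1))
im=cv2.imread('pics/w7.png');cv2.imwrite('pics/w7b.png',cv2.resize(im[135:310,270:360],None,fx=3.4*1,fy=3.4,interpolation=cv2.INTER_CUBIC))
im=cv2.imread('pics/s7.png')
g=cv2.cvtColor(im,cv2.COLOR_BGR2HSV)
for name,m,rows in [('amber',cv2.inRange(g,(5,130,50),(20,255,255)),range(186,232,4)),('white',cv2.inRange(g,(0,0,110),(180,60,255)),range(150,174,3))]:
    for v in rows:
        x=np.where(m[v,300:345])[0]
        if len(x): print(name,v,x.min()+300,x.max()+300,(x.min()+x.max())/2+300)
E
```

```text
(0.5396, 0.0188, 0.158) [322.4 171.9] [314.6 194.7]
(0.5396, 0.0188, 0.208) [322.2 150.6] [314.5 210.9]
(0.54, 0.017, 0.112) [321.7 190.1] [313.6 185.2]
(0.54, 0.017, 0.033) [322.  218.7] [313.9 171.5]
amber 186 315 327 321.0
amber 190 312 331 321.5
amber 194 312 332 322.0
amber 198 313 332 322.5
amber 202 313 331 322.0
amber 206 313 331 322.0
amber 210 312 334 323.0
amber 214 309 336 322.5
amber 218 308 337 322.5
amber 222 308 336 322.0
amber 226 310 335 322.5
amber 230 312 331 321.5
white 150 319 329 324.0
white 153 318 330 324.0
white 156 318 329 323.5
white 159 318 330 324.0
white 162 319 329 324.0
white 165 318 329 323.5
white 168 300 329 314.5
white 171 304 344 324.0
```

View pics/w7b.png

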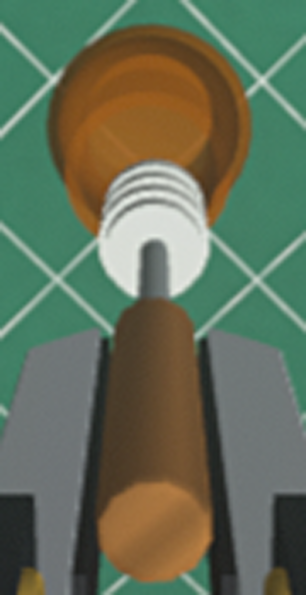

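The brush head hangs about 3 mm towards tool −x from where I assumed. I'll correct for that, then go down with the force watched.

{"name": "arm_command", "arguments": {
  "steps": [
    [0.025,0.03,-0.004,0,0.002,-0.002,8],
    [0.01,0.03,0,0,0,0,8],
    [0,0.01,0,0,0,0,8]
  ]
}}

```text
t: 6.88
position: [0.5447, 0.015, 0.2872]
ee_rot: [-1.569, -0.003, -0.781]
contact_force: [-0.1, -0.9, -0.5]
gripper_width: 0.145
```

```bash
python3 look.py w8; python3 plan.py 0.542 0.0147 0.23 -45 8 3 30;python3 -c "
from h import *
im=arm.camera('scene');cv2.imwrite('pics/s8.png',im)
a=np.hstack([cv2.resize(im[130:240,270:370],(500,550)),cv2.resize(cv2.imread('pics/w8.png')[135:310,260:360],(300,550))]);cv2.imwrite('pics/s8b.png',a)"
```

```text
t 6.93 pos [0.5445 0.0151 0.2869] rot [-1.569 -0.002 -0.781] F [ 0.59  0.38 -0.51] w 13.8 q [-0.08  0.07  1.28 -0.    1.79 -0.87]
t 6.93 pos [0.5445 0.0151 0.2869] rot [-1.569 -0.002 -0.781] F [ 0.59  0.38 -0.51] w 13.8 q [-0.08  0.07  1.28 -0.    1.79 -0.87]
[-0.004, 0.15, -0.005, -0.001, 0.003, 0.002, 8.0]
[-0.004, 0.135, -0.005, 0.0, 0.0, 0.0, 8.0]
[0.0, 0.0, 0.0, 0.0, 0.0, 0.0, 8.0]
end [0.542  0.0148 0.2299] left mm [ 0.  -0.1  0.1]
```

View pics/s8b.png

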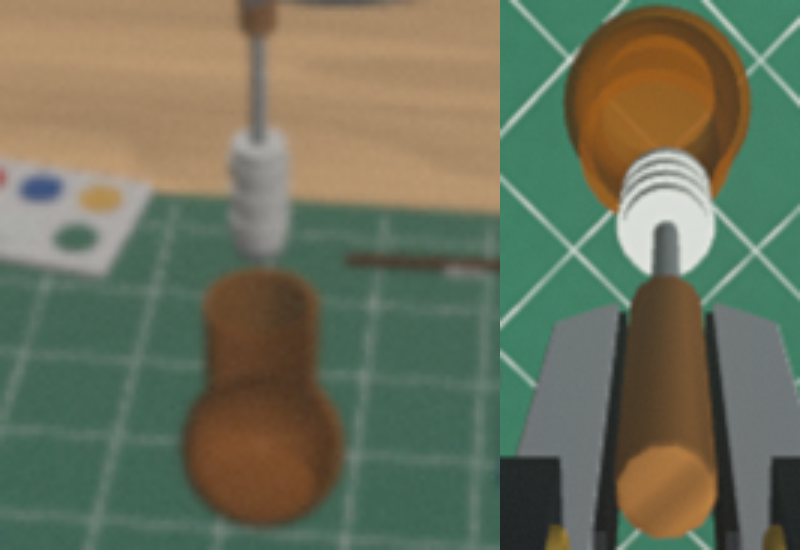

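{"name": "arm_command", "arguments": {
  "steps": [
    [-0.003,0.12,-0.006,-0.001,0.003,0.002,8],
    [-0.003,0.12,-0.004,0,0,0,8],
    [0,0.01,0,0,0,0,8]
  ]
}}

```text
t: 7.23
position: [0.5436, 0.0143, 0.2386]
ee_rot: [-1.567, -0.004, -0.786]
contact_force: [0.8, 0.2, -1.4]
gripper_width: 0.145
```

```bash
python3 plan.py 0.542 0.0147 0.156 -45 8 4 25
```

```text
t 7.23 pos [0.5436 0.0143 0.2386] rot [-1.567 -0.004 -0.786] F [ 0.77  0.19 -1.36] w 13.7 q [-0.08  0.07  1.38  0.    1.69 -0.86]
[-0.003, 0.125, -0.002, -0.003, 0.0, 0.003, 8.0]
[-0.002, 0.125, -0.001, 0.0, 0.0, 0.0, 8.0]
[-0.002, 0.125, -0.001, 0.0, 0.0, 0.0, 8.0]
[0.0, 0.038, -0.001, 0.0, 0.0, 0.0, 8.0]
end [0.542  0.0146 0.156 ] left mm [ 0.   0.1 -0. ]
```

{"name": "arm_command", "arguments": {
  "steps": [
    [-0.003,0.12,-0.002,-0.003,0,0.003,8],
    [-0.002,0.12,-0.001,0,0,0,8],
    [-0.002,0.08,-0.001,0,0,0,8],
    [0,0.004,0,0,0,0,8]
  ]
}}

```text
t: 7.57
position: [0.5435, 0.0145, 0.1753]
ee_rot: [-1.568, -0.003, -0.786]
contact_force: [0.3, 0.3, 0.3]
gripper_width: 0.146
```

```bash
python3 plan.py 0.542 0.0147 0.156 -45 8 4 25;python3 -c "
from h import *
im=arm.camera('scene');cv2.imwrite('pics/s9.png',im)
a=cv2.resize(im[130:240,270:370],(500,550));cv2.imwrite('pics/s9b.png',a)"
```

```text
t 7.57 pos [0.5435 0.0145 0.1753] rot [-1.568 -0.003 -0.786] F [0.27 0.26 0.33] w 13.8 q [-0.08  0.09  1.48 -0.    1.57 -0.86]
[-0.006, 0.096, -0.005, -0.001, -0.001, 0.002, 8.0]
[0.0, 0.0, 0.0, 0.0, 0.0, 0.0, 8.0]
[0.0, 0.0, 0.0, 0.0, 0.0, 0.0, 8.0]
[0.0, 0.0, 0.0, 0.0, 0.0, 0.0, 8.0]
end [0.542  0.0146 0.1561] left mm [ 0.   0.1 -0.1]
```

View pics/s9b.png

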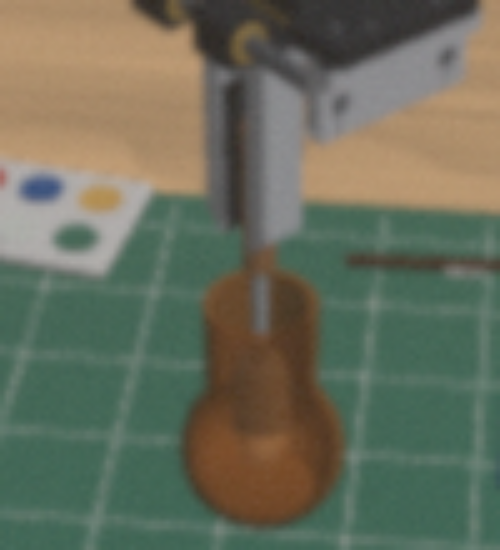

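The head is inside the flask and centred. I'll go on down to a few millimetres above the floor.

{"name": "arm_command", "arguments": {
  "steps": [
    [-0.003,0.06,-0.004,0,0,0,8],
    [-0.002,0.035,0,0,0,0,8],
    [0,0.015,0,0,0,0,8]
  ]
}}

```text
t: 7.87
position: [0.546, 0.0143, 0.159]
ee_rot: [-1.561, -0.011, -0.787]
contact_force: [-0.2, 0.2, -1.0]
gripper_width: 0.149
```

```bash
python3 plan.py 0.542 0.0147 0.156 -45 8 2 25
```

```text
t 7.87 pos [0.546  0.0143 0.159 ] rot [-1.561 -0.011 -0.787] F [-0.22  0.18 -0.99] w 14.0 q [-0.08  0.09  1.51  0.    1.53 -0.86]
[-0.016, 0.014, -0.013, -0.006, -0.001, 0.007, 8.0]
[0.0, 0.0, 0.0, 0.0, 0.0, 0.0, 8.0]
end [0.5419 0.0147 0.1561] left mm [ 0.1  0.  -0.1]
```

{"name": "arm_command", "arguments": {
  "steps": [
    [-0.016,0.02,-0.013,-0.006,0,0.007,8],
    [-0.004,0.014,-0.003,-0.003,0,0.003,8],
    [0,0.006,0,0,0,0,8]
  ]
}}

```text
t: 8.12
position: [0.5412, 0.0148, 0.1516]
ee_rot: [-1.575, 0.004, -0.787]
contact_force: [0.0, -0.3, -1.2]
gripper_width: 0.146
```

```bash
python3 plan.py 0.542 0.0147 0.22 -45 8 4 25
```

```text
t 8.12 pos [0.5412 0.0148 0.1516] rot [-1.575  0.004 -0.787] F [ 0.01 -0.35 -1.19] w 13.7 q [-0.08  0.1   1.51 -0.    1.53 -0.86]
[0.001, -0.125, 0.0, 0.003, -0.001, -0.003, 8.0]
[0.001, -0.125, 0.001, 0.0, 0.0, 0.0, 8.0]
[0.001, -0.092, 0.001, 0.0, 0.0, 0.0, 8.0]
[0.0, 0.0, 0.0, 0.0, 0.0, 0.0, 8.0]
end [0.542  0.0147 0.22  ] left mm [ 0.  0. -0.]
```

The tip is about 1 mm above the flask floor and there is no contact force. Now up into the neck.

{"name": "arm_command", "arguments": {
  "steps": [
    [0,-0.12,0,0.003,0,-0.003,8],
    [0,-0.12,0,0,0,0,8],
    [0.001,-0.07,0.001,0,0,0,8],
    [0,0.004,0,0,0,0,8]
  ]
}}

```text
t: 8.45
position: [0.5407, 0.0149, 0.2133]
ee_rot: [-1.573, 0.003, -0.787]
contact_force: [-0.0, -0.3, 0.4]
gripper_width: 0.145
```

```bash
python3 plan.py 0.542 0.0147 0.223 -45 8 2 25
```

```text
t 8.45 pos [0.5407 0.0149 0.2133] rot [-1.573  0.003 -0.787] F [-0.03 -0.33  0.41] w 13.6 q [-0.08  0.07  1.42  0.    1.65 -0.86]
[0.005, -0.048, 0.004, 0.001, -0.001, -0.002, 8.0]
[0.0, 0.0, 0.0, 0.0, 0.0, 0.0, 8.0]
end [0.542  0.0148 0.2229] left mm [-0.  -0.1  0.1]
```

{"name": "arm_command", "arguments": {
  "steps": [
    [0.003,-0.06,0.003,0,0,-0.001,8],
    [0.001,-0.04,0,0,0,0,8],
    [0,0,0,0,0,0,8]
  ]
}}

```text
t: 8.7
position: [0.5419, 0.0148, 0.2335]
ee_rot: [-1.573, 0.001, -0.787]
contact_force: [1.0, 0.6, -0.4]
gripper_width: 0.146
```

```bash
python3 plan.py 0.5415 0.0147 0.156 -45 8 4 25
```

```text
t 8.7 pos [0.5419 0.0148 0.2335] rot [-1.573e+00  1.000e-03 -7.870e-01] F [ 1.01  0.56 -0.41] w 13.7 q [-0.08  0.07  1.38 -0.    1.69 -0.86]
[0.0, 0.125, 0.0, 0.001, -0.001, 0.0, 8.0]
[0.0, 0.125, -0.001, 0.0, 0.0, 0.0, 8.0]
[-0.001, 0.125, 0.0, 0.0, 0.0, 0.0, 8.0]
[0.0, 0.012, 0.0, 0.0, 0.0, 0.0, 8.0]
end [0.5415 0.0148 0.1561] left mm [-0.  -0.1 -0.1]
```

Tip at 0.0905, inside the neck. Now the second stroke.

{"name": "arm_command", "arguments": {
  "steps": [
    [0,0.12,0,0.001,0,0,8],
    [-0.001,0.12,-0.001,0,0,0,8],
    [-0.002,0.09,-0.001,-0.002,0,0.002,8],
    [-0.004,0.02,-0.003,-0.002,0,0.002,8]
  ]
}}

```text
t: 9.03
position: [0.5413, 0.0149, 0.1617]
ee_rot: [-1.574, 0.003, -0.786]
contact_force: [-0.1, 0.0, 0.3]
gripper_width: 0.147
```

```bash
python3 plan.py 0.5415 0.0147 0.153 -45 8 3 25
```

```text
t 9.03 pos [0.5413 0.0149 0.1617] rot [-1.574  0.003 -0.786] F [-0.14  0.02  0.25] w 13.8 q [-0.08  0.1   1.5  -0.    1.55 -0.86]
[0.002, 0.043, 0.0, 0.002, -0.001, -0.002, 8.0]
[0.0, 0.0, 0.0, 0.0, 0.0, 0.0, 8.0]
[0.0, 0.0, 0.0, 0.0, 0.0, 0.0, 8.0]
end [0.5415 0.0147 0.1531] left mm [ 0.   0.  -0.1]
```

{"name": "arm_command", "arguments": {
  "steps": [
    [0,0.043,0,0,0,0,8],
    [0,0.012,0,0,0,0,8],
    [0,0.004,0,0,0,0,8]
  ]
}}

```text
t: 9.28
position: [0.5409, 0.0151, 0.1501]
ee_rot: [-1.575, 0.004, -0.786]
contact_force: [-2.6, 0.3, 5.8]
gripper_width: 0.149
```

```bash
python3 plan.py 0.5415 0.0147 0.153 -45 8 1 25;python3 -c "
from h import *
im=arm.camera('scene');cv2.imwrite('pics/s10.png',im)
a=cv2.resize(im[130:240,270:370],(500,550));cv2.imwrite('pics/s10b.png',a)"
```

```text
t 9.28 pos [0.5409 0.0151 0.1501] rot [-1.575  0.004 -0.786] F [-2.55  0.27  5.81] w 14.0 q [-0.08  0.1   1.52 -0.    1.53 -0.86]
[0.004, -0.014, 0.001, 0.002, -0.001, -0.003, 8.0]
end [0.5416 0.0147 0.1529] left mm [-0.1  0.   0.1]
```

View pics/s10b.png

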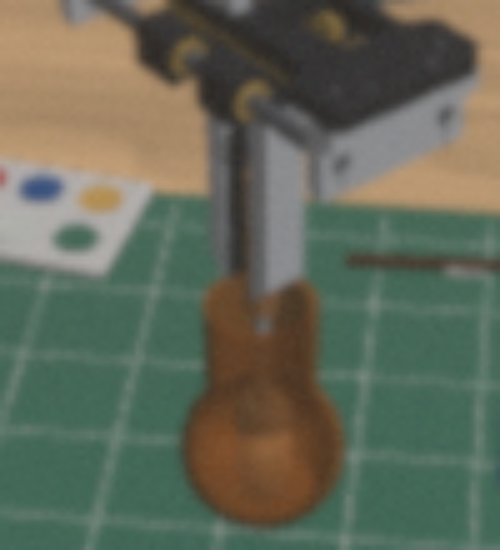

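The brush just touched the floor (5.8 N), which confirms the tip offset. The flask hasn't moved. Now up into the neck, then out.

{"name": "arm_command", "arguments": {
  "steps": [
    [0.003,-0.08,0,0.001,0,-0.002,8],
    [0.001,-0.12,0,0.001,0,-0.001,8],
    [0,-0.12,0,0,0,0,8],
    [0,-0.06,0,0,0,0,8],
    [0,-0.02,0,0,0,0,8]
  ]
}}

```text
t: 9.75
position: [0.5406, 0.0146, 0.2309]
ee_rot: [-1.575, 0.003, -0.786]
contact_force: [0.6, 0.3, 0.4]
gripper_width: 0.146
```

```bash
python3 plan.py 0.5415 0.0147 0.31 -45 8 4 35
```

```text
t 9.75 pos [0.5406 0.0146 0.2309] rot [-1.575  0.003 -0.786] F [0.62 0.26 0.39] w 13.7 q [-0.08  0.07  1.39 -0.    1.69 -0.86]
[0.001, -0.175, 0.001, 0.002, -0.001, -0.002, 8.0]
[0.001, -0.175, 0.001, 0.0, 0.0, 0.0, 8.0]
[0.001, -0.046, 0.001, 0.0, 0.0, 0.0, 8.0]
[0.0, 0.0, 0.0, 0.0, 0.0, 0.0, 8.0]
end [0.5416 0.0147 0.3101] left mm [-0.1  0.  -0.1]
```

{"name": "arm_command", "arguments": {
  "steps": [
    [0.003,-0.14,0.002,0.002,0,-0.002,8],
    [0.002,-0.17,0.001,0.001,0,0,8],
    [0.001,-0.1,0.001,0,0,0,8]
  ]
}}

```text
t: 10.0
position: [0.5403, 0.0145, 0.3097]
ee_rot: [-1.577, 0.008, -0.786]
contact_force: [0.8, -0.4, 0.2]
gripper_width: 0.143
```

```bash
python3 plan.py 0.505 0.266 0.305 -45 8 8 40
```

```text
t 10.0 pos [0.5403 0.0145 0.3097] rot [-1.577  0.008 -0.786] F [ 0.75 -0.37  0.2 ] w 13.5 q [-0.08  0.07  1.23  0.    1.85 -0.86]
[-0.16, 0.004, 0.12, 0.004, -0.001, -0.005, 8.0]
[-0.16, 0.004, 0.121, 0.0, 0.0, 0.0, 8.0]
[-0.16, 0.004, 0.121, 0.0, 0.0, 0.0, 8.0]
[-0.16, 0.004, 0.12, 0.0, 0.0, 0.0, 8.0]
[-0.159, 0.003, 0.121, 0.0, 0.0, 0.0, 8.0]
[-0.16, 0.004, 0.12, 0.0, 0.0, 0.0, 8.0]
[-0.055, 0.001, 0.042, 0.0, 0.0, 0.0, 8.0]
[0.0, 0.0, 0.0, 0.0, 0.0, 0.0, 8.0]
end [0.505  0.2661 0.305 ] left mm [ 0.  -0.1 -0. ]
```

{"name": "arm_command", "arguments": {
  "steps": [
    [-0.16,0,0.12,0.004,-0.001,-0.005,8],
    [-0.16,0,0.121,0,0,0,8],
    [-0.16,0,0.121,0,0,0,8],
    [-0.16,0,0.12,0,0,0,8],
    [-0.16,0,0.12,0,0,0,8]
  ]
}}

```text
t: 10.42
position: [0.5175, 0.2108, 0.3144]
ee_rot: [-1.562, -0.013, -0.804]
contact_force: [0.2, 0.4, -0.0]
gripper_width: 0.144
```

```bash
python3 plan.py 0.504 0.2667 0.29 -45 8 4 35
```

```text
t 10.42 pos [0.5175 0.2108 0.3144] rot [-1.562 -0.013 -0.804] F [ 0.19  0.44 -0.01] w 13.5 q [ 0.29  0.1   1.2  -0.01  1.84 -0.48]
[-0.14, 0.067, 0.081, -0.005, -0.012, 0.008, 8.0]
[-0.108, 0.054, 0.066, 0.0, 0.0, 0.0, 8.0]
[0.0, 0.0, 0.0, 0.0, 0.0, 0.0, 8.0]
[0.0, 0.0, 0.0, 0.0, 0.0, 0.0, 8.0]
end [0.504  0.2668 0.29  ] left mm [ 0.  -0.1 -0. ]
```

{"name": "arm_command", "arguments": {
  "steps": [
    [-0.14,0.05,0.081,-0.005,-0.012,0.008,8],
    [-0.1,0.04,0.06,0,0,0,8],
    [0,0.01,0,0,0,0,8],
    [0,0.004,0,0,0,0,8]
  ]
}}

```text
t: 10.75
position: [0.501, 0.2755, 0.2903]
ee_rot: [-1.57, 0.003, -0.772]
contact_force: [-0.2, -1.0, -0.4]
gripper_width: 0.144
```

```bash
python3 plan.py 0.504 0.2667 0.26 -45 8 3 35
```

```text
t 10.75 pos [0.501  0.2755 0.2903] rot [-1.57   0.003 -0.772] F [-0.22 -0.96 -0.37] w 13.6 q [ 0.4   0.13  1.2   0.    1.81 -0.4 ]
[0.042, 0.151, -0.021, 0.0, 0.008, -0.002, 8.0]
[0.0, 0.0, 0.0, 0.0, 0.0, 0.0, 8.0]
[0.0, 0.0, 0.0, 0.0, 0.0, 0.0, 8.0]
end [0.504  0.2667 0.26  ] left mm [-0. -0. -0.]
```

{"name": "arm_command", "arguments": {
  "steps": [
    [0.04,0.08,-0.02,0,0.008,-0.002,8],
    [0.01,0.04,-0.004,0,0,0,8],
    [0,0.004,0,0,0,0,8]
  ]
}}

```text
t: 11.0
position: [0.5054, 0.2637, 0.2642]
ee_rot: [-1.571, -0.001, -0.786]
contact_force: [-0.7, -0.5, 0.3]
gripper_width: 0.145
```

```bash
python3 plan.py 0.504 0.2667 0.23 -45 8 3 35; python3 look.py w11;python3 -c "
from h import *
im=arm.camera('scene');cv2.imwrite('pics/s11.png',im)
a=np.hstack([cv2.resize(im[130:240,390:490],(500,550)),cv2.resize(cv2.imread('pics/w11.png')[135:310,260:360],(300,550))]);cv2.imwrite('pics/s11b.png',a)
S=cam('scene')
s=arm.state()['position']
for p in [(.503,.2685,.06),(s[0],s[1],s[2]-.143),(s[0],s[1],s[2]-.093)]: print(proj(S,p),proj(cam('wrist'),p))"
```

```text
t 11.0 pos [0.5054 0.2637 0.2642] rot [-1.571e+00 -1.000e-03 -7.860e-01] F [-0.66 -0.53  0.31] w 13.6 q [ 0.38  0.13  1.26 -0.    1.75 -0.4 ]
[-0.016, 0.171, 0.006, 0.0, 0.0, 0.001, 8.0]
[0.0, 0.0, 0.0, 0.0, 0.0, 0.0, 8.0]
[0.0, 0.0, 0.0, 0.0, 0.0, 0.0, 8.0]
end [0.504  0.2668 0.23  ] left mm [ 0.  -0.1 -0. ]
t 11.05 pos [0.5054 0.2636 0.2644] rot [-1.571e+00 -1.000e-03 -7.860e-01] F [ 0.04 -0.16 -1.92] w 13.5 q [ 0.38  0.13  1.26 -0.    1.75 -0.4 ]
(np.float64(440.55694703399627), np.float64(206.24335917761164)) (np.float64(315.6695546290187), np.float64(174.98061036123593))
(np.float64(443.42489044426253), np.float64(183.67755921825153)) (np.float64(314.2447338518832), np.float64(194.23340541674756))
(np.float64(447.7142833538145), np.float64(163.5128485589217)) (np.float64(314.19157899089697), np.float64(210.63036771053902))
```

View pics/s11b.png

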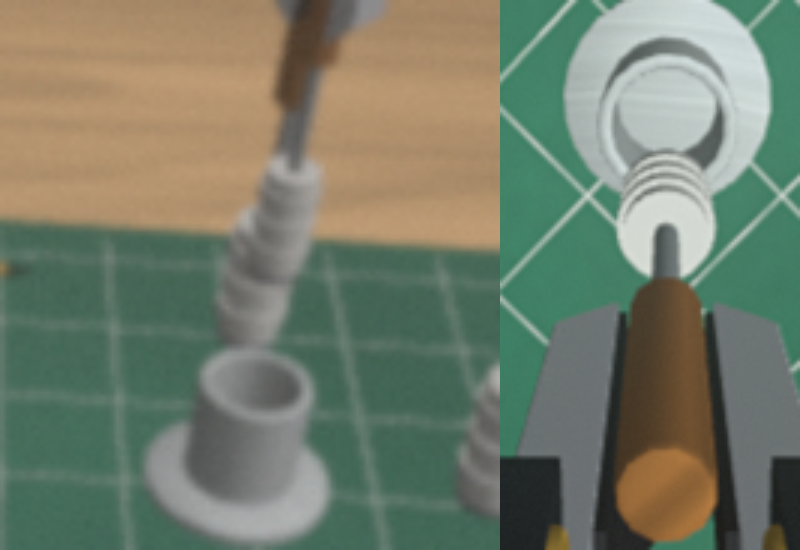

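{"name": "arm_command", "arguments": {
  "steps": [
    [-0.024,0.05,0.003,0,0,0.001,8],
    [-0.008,0.06,0.002,0,0,0,8],
    [0,0.01,0,0,0,0,8]
  ]
}}

```text
t: 11.35
position: [0.5032, 0.2688, 0.2425]
ee_rot: [-1.564, -0.001, -0.788]
contact_force: [0.5, -0.5, -0.5]
gripper_width: 0.144
```

```bash
python3 plan.py 0.5025 0.2672 0.21 -45 8 3 35
```

```text
t 11.35 pos [0.5032 0.2688 0.2425] rot [-1.564e+00 -1.000e-03 -7.880e-01] F [ 0.45 -0.46 -0.46] w 13.6 q [ 0.39  0.13  1.3   0.    1.7  -0.39]
[0.003, 0.162, -0.009, -0.004, -0.002, 0.001, 8.0]
[0.0, 0.0, 0.0, 0.0, 0.0, 0.0, 8.0]
[0.0, 0.0, 0.0, 0.0, 0.0, 0.0, 8.0]
end [0.5025 0.2673 0.2101] left mm [-0.  -0.1 -0.1]
```

{"name": "arm_command", "arguments": {
  "steps": [
    [0.002,0.1,-0.007,-0.004,-0.002,0.001,8],
    [0.001,0.1,-0.003,-0.001,0,0,8],
    [0,0.08,0,0,0,0,8]
  ]
}}

```text
t: 11.6
position: [0.5041, 0.2682, 0.1888]
ee_rot: [-1.563, -0.003, -0.785]
contact_force: [0.2, -0.6, -0.3]
gripper_width: 0.145
```

```bash
python3 plan.py 0.5025 0.2672 0.155 -45 8 3 35
```

```text
t 11.6 pos [0.5041 0.2682 0.1888] rot [-1.563 -0.003 -0.785] F [ 0.22 -0.62 -0.26] w 13.6 q [ 0.39  0.14  1.4   0.    1.6  -0.4 ]
[-0.003, 0.169, -0.011, -0.005, 0.001, 0.002, 8.0]
[0.0, 0.0, 0.0, 0.0, -0.001, 0.0, 8.0]
[0.0, 0.0, 0.0, 0.0, 0.0, 0.0, 8.0]
end [0.5024 0.2672 0.1549] left mm [0.1 0.  0.1]
```

Tip at 0.046, already inside the tube with no contact. On down.

{"name": "arm_command", "arguments": {
  "steps": [
    [-0.002,0.1,-0.008,-0.005,0,0.002,8],
    [-0.001,0.06,-0.003,-0.002,0,0,8],
    [0,0.01,0,0,0,0,8]
  ]
}}

```text
t: 11.85
position: [0.5014, 0.267, 0.1516]
ee_rot: [-1.576, 0.0, -0.784]
contact_force: [-0.9, -1.4, 13.2]
gripper_width: 0.145
```

```bash
python3 plan.py 0.5025 0.2672 0.1535 -45 8 3 35
```

```text
t 11.85 pos [0.5014 0.267  0.1516] rot [-1.576  0.    -0.784] F [-0.89 -1.4  13.24] w 13.7 q [ 0.39  0.16  1.45 -0.    1.54 -0.4 ]
[0.003, -0.009, 0.005, 0.003, 0.001, 0.0, 8.0]
[0.0, 0.0, 0.0, 0.0, 0.0, 0.0, 8.0]
[0.0, 0.0, 0.0, 0.0, 0.0, 0.0, 8.0]
end [0.5025 0.2673 0.1534] left mm [-0.  -0.1  0.1]
```

{"name": "arm_command", "arguments": {
  "steps": [
    [0.003,-0.008,0.004,0.003,0,0,8],
    [0,0,0,0,0,0,8],
    [0,0,0,0,0,0,40],
    [0,0.002,0,0,0,0,60],
    [0,0.002,0,0,0,0,94]
  ]
}}

```text
t: 12.27
position: [0.5032, 0.2678, 0.1542]
ee_rot: [-1.568, -0.001, -0.784]
contact_force: [-1.0, -0.2, -0.1]
gripper_width: 0.322
```

```bash
python3 look.py w12
```

```text
t 12.32 pos [0.5032 0.2678 0.1541] rot [-1.568e+00 -1.000e-03 -7.840e-01] F [ 0.44  0.25 -0.39] w 33.6 q [ 0.39  0.16  1.45  0.    1.54 -0.4 ]
```

View pics/w12.png

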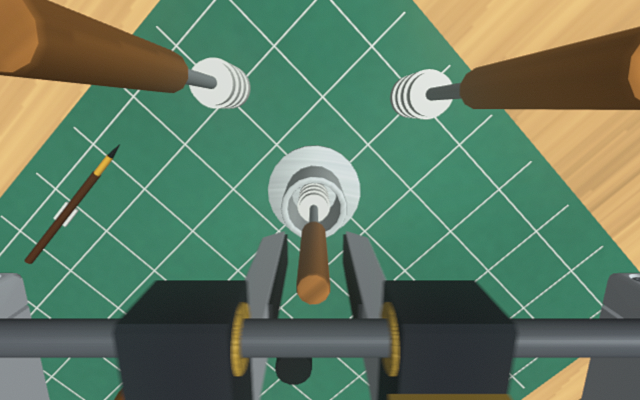

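The brush stands freely in its stand, centred between the opening fingers. I'll finish opening and rise.

{"name": "arm_command", "arguments": {
  "steps": [
    [0,0.002,0,0,0,0,94],
    [0,0,0,0,0,0,94],
    [0,-0.05,0,0,0,0,94],
    [0,-0.12,0,0,0,0,94],
    [0,-0.18,0,0,0,0,94]
  ]
}}

```text
t: 12.73
position: [0.4989, 0.266, 0.2169]
ee_rot: [-1.585, 0.006, -0.784]
contact_force: [-0.3, 0.3, 0.3]
gripper_width: 0.721
```

{"name": "arm_command", "arguments": {
  "steps": [
    [0,-0.18,0,0,0,0,94],
    [0,-0.1,0,0,0,0,94]
  ]
}}

```text
t: 12.9
position: [0.4996, 0.2662, 0.2785]
ee_rot: [-1.583, 0.006, -0.784]
contact_force: [0.8, 0.8, 0.1]
gripper_width: 0.861
```

```bash
python3 look.py w13;  python3 plan.py 0.535 0.022 0.26 -45 94 8 40
```

```text
t 12.95 pos [0.5009 0.2668 0.2827] rot [-1.576  0.003 -0.784] F [ 0.15 -0.05  3.12] w 84.5 q [ 0.39  0.13  1.22  0.    1.8  -0.4 ]
t 12.95 pos [0.5009 0.2668 0.2827] rot [-1.576  0.003 -0.784] F [ 0.15 -0.05  3.12] w 84.5 q [ 0.39  0.13  1.22  0.    1.8  -0.4 ]
[0.159, 0.018, -0.12, 0.003, 0.001, -0.002, 94.0]
[0.159, 0.018, -0.12, 0.0, 0.0, 0.0, 94.0]
[0.159, 0.019, -0.12, 0.0, 0.0, 0.0, 94.0]
[0.159, 0.018, -0.12, 0.0, 0.0, 0.0, 94.0]
[0.159, 0.019, -0.12, 0.0, 0.0, 0.0, 94.0]
[0.158, 0.018, -0.121, 0.0, 0.0, 0.0, 94.0]
[0.033, 0.004, -0.024, 0.0, 0.0, 0.0, 94.0]
[0.0, 0.0, 0.0, 0.0, 0.0, 0.0, 94.0]
end [0.5351 0.022  0.26  ] left mm [-0.1  0.  -0. ]
```

View pics/w13.png

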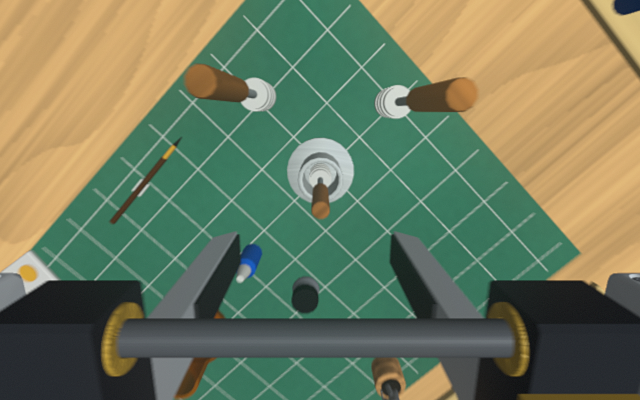

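The brush stands upright in its stand. Next is the flask.

{"name": "arm_command", "arguments": {
  "steps": [
    [0.159,0,-0.12,0.003,0,-0.002,94],
    [0.159,0.01,-0.12,0,0,0,94],
    [0.159,0.01,-0.12,0,0,0,94],
    [0.159,0.01,-0.12,0,0,0,94],
    [0.159,0.01,-0.12,0,0,0,94]
  ]
}}

```text
t: 13.37
position: [0.5315, 0.0724, 0.2822]
ee_rot: [-1.556, -0.006, -0.766]
contact_force: [0.4, 0.1, -0.2]
gripper_width: 0.999
```

```bash
python3 plan.py 0.54 0.017 0.25 -45 94 5 40
```

```text
t 13.37 pos [0.5315 0.0724 0.2822] rot [-1.556 -0.006 -0.766] F [ 0.39  0.13 -0.23] w 93.9 q [ 0.03  0.04  1.32  0.01  1.77 -0.78]
[0.137, 0.099, -0.107, -0.009, 0.013, 0.004, 94.0]
[0.086, 0.061, -0.063, 0.0, 0.0, 0.0, 94.0]
[0.0, 0.0, 0.0, 0.0, 0.0, 0.0, 94.0]
[0.0, 0.0, 0.0, 0.0, 0.0, 0.0, 94.0]
[0.0, 0.0, 0.0, 0.0, 0.0, 0.0, 94.0]
end [0.5399 0.017  0.25  ] left mm [ 0.1 -0.  -0. ]
```

{"name": "arm_command", "arguments": {
  "steps": [
    [0.13,0.08,-0.1,-0.009,0.013,0.004,94],
    [0.07,0.06,-0.05,0,0,0,94],
    [0,0.004,0,0,0,0,94],
    [0,0.004,0,0,0,0,94]
  ]
}}

```text
t: 13.7
position: [0.5402, 0.0126, 0.2538]
ee_rot: [-1.569, -0.005, -0.799]
contact_force: [-0.3, 0.7, 1.3]
gripper_width: 1.001
```

```bash
python3 look.py w14; python3 plan.py 0.54 0.017 0.17 -45 94 4 40; python3 -c "
import cv2
im=cv2.imread('pics/w14.png');cv2.imwrite('pics/w14b.png',cv2.resize(im[140:260,265:375],None,fx=5,fy=5,interpolation=cv2.INTER_CUBIC))"
```

```text
t 13.75 pos [0.5401 0.0129 0.2535] rot [-1.57  -0.005 -0.798] F [ 0.45 -0.74  0.72] w 93.8 q [-0.08  0.06  1.35 -0.    1.72 -0.85]
t 13.75 pos [0.5401 0.0129 0.2535] rot [-1.57  -0.005 -0.798] F [ 0.45 -0.74  0.72] w 93.8 q [-0.08  0.06  1.35 -0.    1.72 -0.85]
[-0.008, 0.2, 0.007, 0.0, -0.008, 0.003, 94.0]
[-0.007, 0.2, 0.006, 0.0, 0.0, 0.0, 94.0]
[-0.001, 0.018, 0.001, 0.0, 0.0, 0.0, 94.0]
[0.0, 0.0, 0.0, 0.0, 0.0, 0.0, 94.0]
end [0.54   0.017  0.1699] left mm [ 0.  -0.   0.1]
```

View pics/w14b.png

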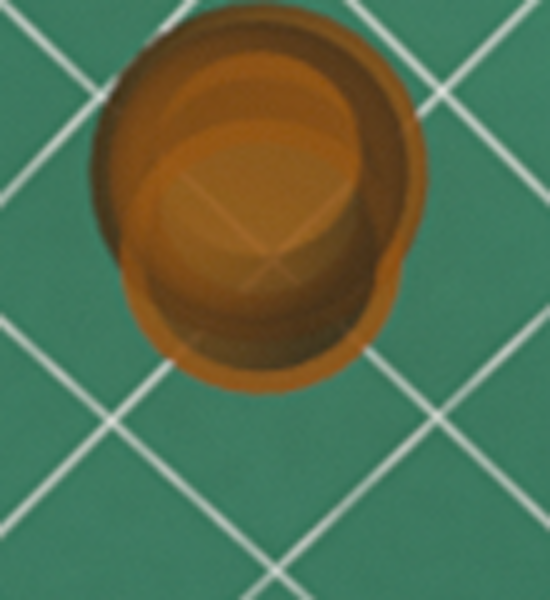

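```bash
python3 - <<'E'
from h import *
import pickle
W=pickle.load(open('pics/w14.pkl','rb'))
print(plane(W,317.2,190.8,.112),plane(W,316.8,174.4,.033))
E
```

```text
[0.5400157  0.01631973 0.112     ] [0.54065229 0.0158754  0.033     ]
```

{"name": "arm_command", "arguments": {
  "steps": [
    [-0.016,0.16,0.016,0,-0.008,0.003,94],
    [-0.007,0.18,0.008,0,0,0,94],
    [0,0.02,0,0,0,0,94]
  ]
}}

```text
t: 14.0
position: [0.5431, 0.023, 0.1858]
ee_rot: [-1.561, -0.007, -0.781]
contact_force: [-0.1, 0.3, -0.8]
gripper_width: 0.999
```

```bash
python3 plan.py 0.54 0.017 0.095 -45 94 4 30
```

```text
t 14.0 pos [0.5431 0.023  0.1858] rot [-1.561 -0.007 -0.781] F [-0.12  0.26 -0.76] w 93.9 q [-0.06  0.08  1.47  0.    1.58 -0.85]
[0.002, 0.149, -0.012, -0.006, 0.003, 0.005, 94.0]
[0.004, 0.15, -0.011, 0.0, 0.0, 0.0, 94.0]
[0.003, 0.15, -0.01, 0.0, 0.0, 0.0, 94.0]
[0.0, 0.005, -0.001, 0.0, 0.0, 0.0, 94.0]
end [0.5399 0.017  0.095 ] left mm [0.1 0.  0. ]
```

{"name": "arm_command", "arguments": {
  "steps": [
    [0.008,0.08,-0.03,-0.006,0.003,0.005,94],
    [0.004,0.12,-0.01,-0.001,0,0,94],
    [0.003,0.12,-0.005,0,0,0,94]
  ]
}}

```text
t: 14.25
position: [0.5431, 0.0189, 0.129]
ee_rot: [-1.562, -0.009, -0.778]
contact_force: [0.1, -0.7, 0.3]
gripper_width: 1.004
```

```bash
python3 plan.py 0.54 0.0165 0.095 -45 94 3 30
```

```text
t 14.25 pos [0.5431 0.0189 0.129 ] rot [-1.562 -0.009 -0.778] F [ 0.1  -0.72  0.31] w 94.4 q [-0.07  0.11  1.55  0.    1.47 -0.86]
[-0.003, 0.149, -0.018, -0.005, 0.004, 0.006, 94.0]
[-0.001, 0.021, -0.003, 0.0, 0.0, 0.0, 94.0]
[0.0, 0.0, 0.0, 0.0, 0.0, 0.0, 94.0]
end [0.54   0.0165 0.095 ] left mm [ 0. -0. -0.]
```

{"name": "arm_command", "arguments": {
  "steps": [
    [-0.003,0.1,-0.018,-0.005,0.004,0.006,80],
    [-0.001,0.06,-0.004,-0.001,0,0,60],
    [0,0.006,0,0,0,0,60]
  ],
  "force": 30
}}

```text
t: 14.5
position: [0.5391, 0.02, 0.0951]
ee_rot: [-1.573, 0.003, -0.779]
contact_force: [0.1, 0.0, 0.1]
gripper_width: 0.824
```

```bash
python3 plan.py 0.54 0.0165 0.095 -45 44 3 30
```

```text
t 14.5 pos [0.5391 0.02   0.0951] rot [-1.573  0.003 -0.779] F [0.08 0.03 0.07] w 77.5 q [-0.07  0.13  1.59  0.    1.42 -0.86]
[0.016, 0.0, -0.01, 0.001, 0.004, -0.002, 44.0]
[0.0, 0.0, 0.0, 0.0, 0.0, 0.0, 44.0]
[0.0, 0.0, 0.0, 0.0, 0.0, 0.0, 44.0]
end [0.54   0.0164 0.0951] left mm [-0.   0.1 -0.1]
```

{"name": "arm_command", "arguments": {
  "steps": [
    [0.014,0,-0.01,0.001,0.004,-0.002,44],
    [0,0.002,0,0,0,0,44],
    [0,0.002,0,0,0,0,44],
    [0,0.002,0,0,0,0,40],
    [0,0.002,0,0,0,0,40]
  ]
}}

```text
t: 14.92
position: [0.5436, 0.0179, 0.1004]
ee_rot: [-1.564, -0.008, -0.783]
contact_force: [0.5, 0.3, -2.2]
gripper_width: 0.505
```

```bash
python3 look.py w15; python3 plan.py 0.54 0.0165 0.095 -45 40 2 30; python3 -c "
from h import *
im=arm.camera('scene');cv2.imwrite('pics/s15.png',im)
a=cv2.resize(im[130:240,270:370],(500,550));cv2.imwrite('pics/s15b.png',a)"
```

```text
t 14.97 pos [0.5436 0.018  0.1003] rot [-1.564 -0.009 -0.783] F [ 0.44  0.06 -1.74] w 47.5 q [-0.07  0.13  1.59 -0.    1.41 -0.86]
t 14.97 pos [0.5436 0.018  0.1003] rot [-1.564 -0.009 -0.783] F [ 0.44  0.06 -1.74] w 47.5 q [-0.07  0.13  1.59 -0.    1.41 -0.86]
[-0.008, 0.027, -0.018, -0.004, 0.002, 0.005, 40.0]
[0.0, 0.0, 0.0, 0.0, 0.0, 0.0, 40.0]
end [0.54   0.0165 0.0949] left mm [ 0.  -0.   0.1]
```

View pics/w15.png

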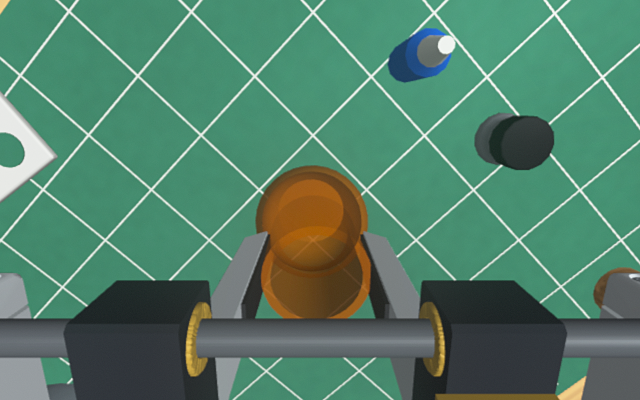

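View pics/s15b.png

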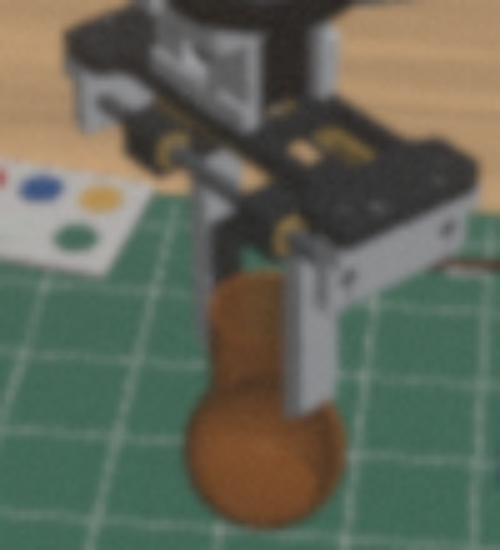

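The flask is held by the neck at 47.5 mm opening. I'll raise the grip force and lift.

{"name": "arm_command", "arguments": {
  "steps": [
    [0,0,0,-0.003,0,0.003,40],
    [0,-0.06,0,-0.002,0,0.003,40],
    [0,-0.12,0,0,0,0,40],
    [0,-0.18,0,0,0,0,40],
    [0,-0.18,0,0,0,0,40]
  ],
  "force": 45
}}

```text
t: 15.43
position: [0.5371, 0.0182, 0.1985]
ee_rot: [-1.59, 0.023, -0.784]
contact_force: [1.3, -0.7, -1.0]
gripper_width: 0.503
```

```bash
python3 plan.py 0.543 -0.277 0.25 -45 40 9 40
```

```text
t 15.43 pos [0.5371 0.0182 0.1985] rot [-1.59   0.023 -0.784] F [ 1.35 -0.65 -1.02] w 47.3 q [-0.07  0.09  1.43  0.    1.65 -0.86]
[0.141, -0.035, -0.137, 0.012, 0.001, -0.015, 40.0]
[0.142, -0.034, -0.137, 0.0, 0.0, 0.0, 40.0]
[0.142, -0.034, -0.137, 0.0, 0.0, 0.0, 40.0]
[0.142, -0.034, -0.136, 0.0, 0.0, 0.0, 40.0]
[0.142, -0.034, -0.137, 0.0, 0.0, 0.0, 40.0]
[0.142, -0.034, -0.136, 0.0, 0.0, 0.0, 40.0]
[0.142, -0.035, -0.136, 0.0, 0.0, 0.0, 40.0]
[0.071, -0.017, -0.068, 0.0, 0.0, 0.0, 40.0]
[0.0, 0.0, 0.0, 0.0, 0.0, 0.0, 40.0]
end [ 0.5431 -0.277   0.2501] left mm [-0.1  0.  -0.1]
```

{"name": "arm_command", "arguments": {
  "steps": [
    [0.03,-0.1,-0.03,0.012,0.001,-0.015,40],
    [0.07,-0.08,-0.07,0,0,0,40],
    [0.11,-0.04,-0.105,0,0,0,40],
    [0.11,-0.02,-0.105,0,0,0,40],
    [0.11,-0.02,-0.105,0,0,0,40]
  ]
}}

```text
t: 15.85
position: [0.543, -0.0992, 0.2623]
ee_rot: [-1.56, -0.01, -0.774]
contact_force: [0.9, -0.1, -1.5]
gripper_width: 0.502
```

```bash
python3 plan.py 0.543 -0.277 0.25 -45 40 6 31
```

```text
t 15.85 pos [ 0.543  -0.0992  0.2623] rot [-1.56  -0.01  -0.774] F [ 0.86 -0.11 -1.52] w 47.2 q [-0.29  0.08  1.32  0.    1.73 -1.08]
[0.108, 0.011, -0.111, -0.007, 0.007, 0.006, 40.0]
[0.109, 0.011, -0.109, 0.0, 0.0, 0.0, 40.0]
[0.109, 0.011, -0.109, 0.0, 0.0, 0.0, 40.0]
[0.109, 0.011, -0.109, 0.0, 0.0, 0.0, 40.0]
[0.109, 0.01, -0.11, 0.0, 0.0, 0.0, 40.0]
[0.083, 0.008, -0.083, 0.0, 0.0, 0.0, 40.0]
end [ 0.543  -0.2771  0.25  ] left mm [ 0.   0.1 -0. ]
```

{"name": "arm_command", "arguments": {
  "steps": [
    [0.108,0,-0.111,-0.007,0.007,0.006,40],
    [0.109,0,-0.109,0,0,0,40],
    [0.109,0,-0.109,0,0,0,40],
    [0.1,0,-0.1,0,0,0,40],
    [0.06,0,-0.06,0,0,0,40]
  ]
}}

```text
t: 16.27
position: [0.5422, -0.246, 0.2633]
ee_rot: [-1.572, -0.001, -0.787]
contact_force: [0.1, 0.3, -2.1]
gripper_width: 0.502
```

```bash
python3 plan.py 0.543 -0.277 0.245 -45 40 4 25
```

```text
t 16.27 pos [ 0.5422 -0.246   0.2633] rot [-1.572e+00 -1.000e-03 -7.870e-01] F [ 0.08  0.35 -2.06] w 47.2 q [-0.52  0.19  1.2  -0.    1.76 -1.3 ]
[0.078, 0.064, -0.074, 0.0, -0.001, 0.001, 40.0]
[0.035, 0.027, -0.033, 0.0, 0.0, 0.0, 40.0]
[0.0, 0.0, 0.0, 0.0, 0.0, 0.0, 40.0]
[0.0, 0.0, 0.0, 0.0, 0.0, 0.0, 40.0]
end [ 0.543  -0.2771  0.2451] left mm [-0.   0.1 -0.1]
```

{"name": "arm_command", "arguments": {
  "steps": [
    [0.07,0.05,-0.066,0,-0.001,0.001,40],
    [0.025,0.03,-0.023,0,0,0,40],
    [0,0.004,0,0,0,0,40],
    [0,0.004,0,0,0,0,40]
  ]
}}

```text
t: 16.6
position: [0.5417, -0.2775, 0.2426]
ee_rot: [-1.573, 0.005, -0.793]
contact_force: [0.6, 0.4, -2.2]
gripper_width: 0.51
```

```bash
python3 look.py w16; python3 plan.py 0.543 -0.277 0.235 -45 40 2 30; python3 -c "
from h import *
im=arm.camera('scene');cv2.imwrite('pics/s16.png',im)
b=arm.camera('top');cv2.imwrite('pics/t16.png',b)
a=np.hstack([cv2.resize(im[130:250,140:240],(450,540)),cv2.resize(b[170:245,425:500],(340,540))]);cv2.imwrite('pics/s16b.png',a);st()"
```

```text
t 16.65 pos [ 0.5417 -0.2771  0.2424] rot [-1.573  0.005 -0.792] F [ 0.42  1.09 -1.59] w 47.5 q [-0.57  0.22  1.2  -0.    1.73 -1.34]
t 16.65 pos [ 0.5417 -0.2771  0.2424] rot [-1.573  0.005 -0.792] F [ 0.42  1.09 -1.59] w 47.5 q [-0.57  0.22  1.2  -0.    1.73 -1.34]
[0.004, 0.037, 0.005, 0.001, -0.004, -0.003, 40.0]
[0.0, 0.0, 0.0, 0.0, 0.0, 0.0, 40.0]
end [ 0.5429 -0.277   0.235 ] left mm [ 0.1 -0.   0. ]
t 16.75 pos [ 0.5421 -0.2766  0.2436] rot [-1.572  0.003 -0.791] F [-0.22 -0.61 -0.8 ] w 47.2 q [-0.56  0.22  1.19 -0.    1.73 -1.34]
```

View pics/w16.png

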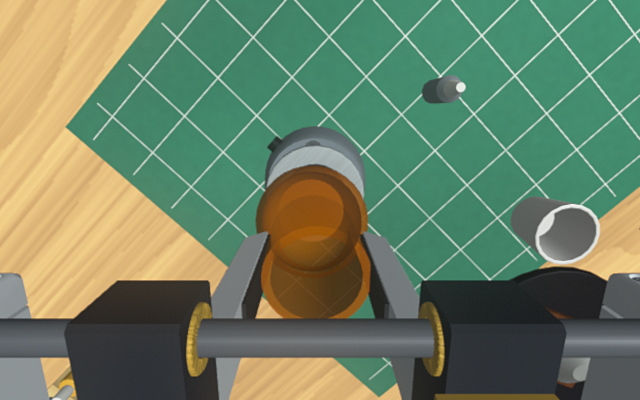

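View pics/s16b.png

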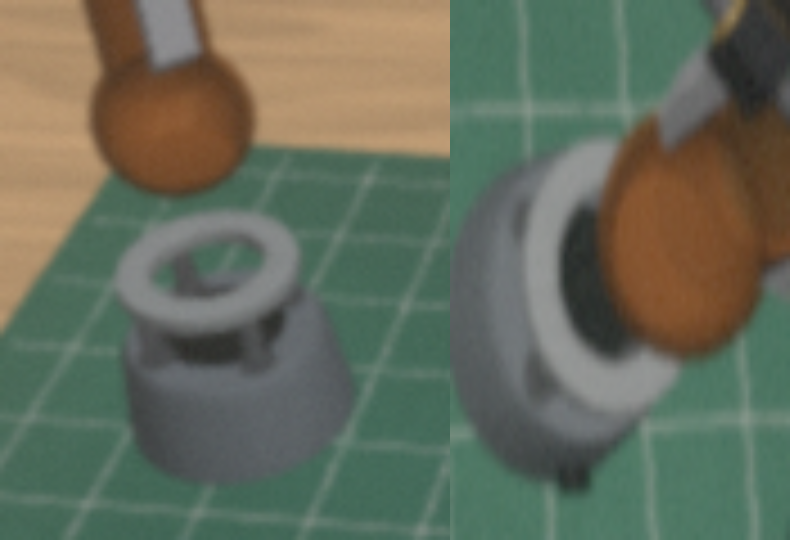

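```bash
python3 - <<'E'
from h import *
import pickle
W=pickle.load(open('pics/w16.pkl','rb'));S=cam('scene');T=cam('top')
c=np.array([.543,-.277,.095])
ang=np.linspace(0,2*np.pi,72)
P=np.array([proj(W,c+.043*np.array([np.cos(a),np.sin(a),0])) for a in ang]);print('ring wrist l/r/top',P[:,0].min(),P[:,0].max(),P[:,1].min())
P=np.array([proj(S,c+.043*np.array([np.cos(a),np.sin(a),0])) for a in ang]);print('ring scene',P.min(0),P.max(0),'meas',140+117/4.5,140+300/4.5,130+210/4.5)
s=np.array([.5417,-.2771,.2424-.099+.032])
print('belly wrist',proj(W,s),'scene',proj(S,s),'meas scene',140+173/4.5)
print('top ring', proj(T,c),'meas 460.5 208.8')
im=cv2.imread('pics/w16.png');cv2.imwrite('pics/w16b.png',cv2.resize(im[120:330,240:390],None,fx=3.8,fy=2.8,interpolation=cv2.INTER_CUBIC))
E
```

```text
ring wrist l/r/top 266.70234534303586 365.98580464093754 144.63786161019604
ring scene [164.51045962 176.3532832 ] [205.75143269 201.04712823] meas 166.0 206.66666666666669 176.66666666666666
belly wrist (np.float64(314.9892497126932), np.float64(221.91029752637576)) scene (np.float64(177.22793695407637), np.float64(156.55733048677)) meas scene 178.44444444444446
top ring (np.float64(460.4313575645044), np.float64(206.60202273640078)) meas 460.5 208.8
```

View pics/w16b.png

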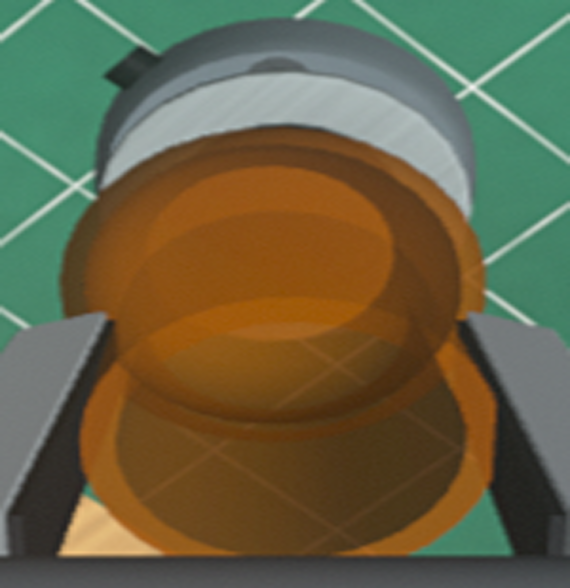

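The flask is above the ring to within about 2 mm. I'll descend in steps, watching the force.

{"name": "arm_command", "arguments": {
  "steps": [
    [0.006,0.06,0.004,0.008,-0.004,-0.002,40],
    [0.002,0.08,0.001,0,0,0,40],
    [0,0.06,0,0,0,0,40]
  ]
}}

```text
t: 17.0
position: [0.5473, -0.2743, 0.2092]
ee_rot: [-1.556, -0.011, -0.779]
contact_force: [0.7, 0.5, -3.0]
gripper_width: 0.507
```

```bash
python3 plan.py 0.543 -0.2775 0.19 -45 40 3 15
```

```text
t 17.0 pos [ 0.5473 -0.2743  0.2092] rot [-1.556 -0.011 -0.779] F [ 0.72  0.45 -3.04] w 47.7 q [-0.56  0.22  1.26  0.01  1.65 -1.35]
[-0.004, 0.072, -0.021, -0.01, 0.004, 0.007, 40.0]
[-0.001, 0.024, -0.006, 0.0, 0.0, 0.0, 40.0]
[0.0, 0.0, 0.0, 0.0, 0.0, 0.0, 40.0]
end [ 0.543  -0.2774  0.19  ] left mm [-0.  -0.1  0. ]
```

{"name": "arm_command", "arguments": {
  "steps": [
    [-0.004,0.01,-0.021,-0.007,0.004,0.007,40],
    [-0.002,0.01,-0.008,0,0,0,40],
    [0,0.004,0,0,0,0,40]
  ]
}}

```text
t: 17.25
position: [0.5415, -0.2747, 0.2024]
ee_rot: [-1.569, 0.005, -0.782]
contact_force: [-0.1, -0.5, -1.9]
gripper_width: 0.505
```

```bash
python3 look.py w17; python3 plan.py 0.543 -0.2775 0.19 -45 40 3 15;  python3 -c "
from h import *
im=arm.camera('scene');cv2.imwrite('pics/s17.png',im)
a=np.hstack([cv2.resize(im[130:250,140:240],(450,540)),cv2.resize(cv2.imread('pics/w17.png')[120:330,240:390],(340,540))]);cv2.imwrite('pics/s17b.png',a)"
```

```text
t 17.3 pos [ 0.5417 -0.2747  0.2027] rot [-1.568  0.004 -0.782] F [-0.19  0.25 -2.24] w 47.4 q [-0.56  0.22  1.27  0.    1.65 -1.35]
t 17.3 pos [ 0.5417 -0.2747  0.2027] rot [-1.568  0.004 -0.782] F [-0.19  0.25 -2.24] w 47.4 q [-0.56  0.22  1.27  0.    1.65 -1.35]
[0.015, 0.063, -0.006, -0.002, 0.002, -0.003, 40.0]
[0.0, 0.0, 0.0, 0.0, 0.0, 0.0, 40.0]
[0.0, 0.0, 0.0, 0.0, 0.0, 0.0, 40.0]
end [ 0.543  -0.2776  0.1901] left mm [-0.   0.1 -0.1]
```

View pics/s17b.png

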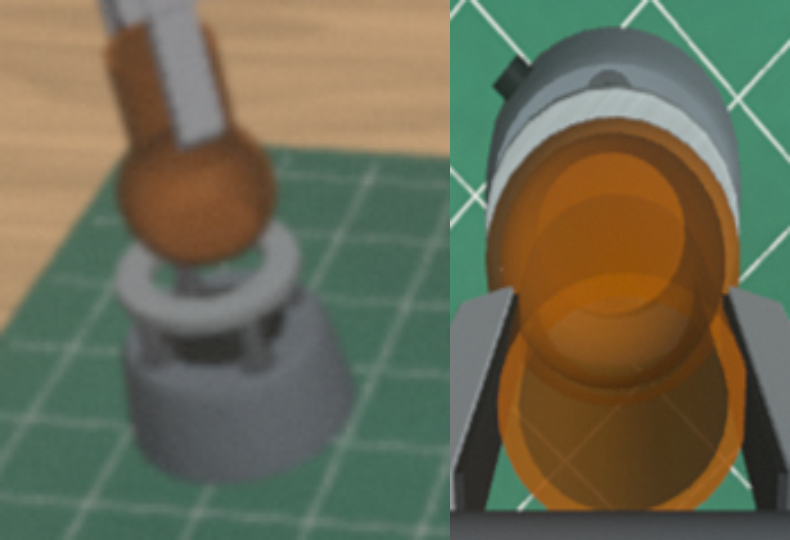

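{"name": "arm_command", "arguments": {
  "steps": [
    [0.014,0.02,-0.002,0,0.002,-0.002,40],
    [0.003,0.04,0,0,0,0,40],
    [0,0.02,0,0,0,0,40]
  ]
}}

```text
t: 17.6
position: [0.5457, -0.2788, 0.1901]
ee_rot: [-1.567, -0.007, -0.786]
contact_force: [-1.5, -0.2, 3.0]
gripper_width: 0.506
```

```bash
python3 plan.py 0.543 -0.2775 0.18 -45 40 3 15
```

```text
t 17.6 pos [ 0.5457 -0.2788  0.1901] rot [-1.567 -0.007 -0.786] F [-1.49 -0.24  2.97] w 47.6 q [-0.57  0.23  1.29  0.    1.62 -1.35]
[-0.015, 0.051, -0.005, -0.003, 0.0, 0.004, 40.0]
[0.0, 0.0, 0.0, 0.0, 0.0, 0.0, 40.0]
[0.0, 0.0, 0.0, 0.0, 0.0, 0.0, 40.0]
end [ 0.543  -0.2774  0.1799] left mm [ 0.  -0.1  0.1]
```

Contact with the ring. The belly is slightly off in +x, so I'll correct that and press on.

{"name": "arm_command", "arguments": {
  "steps": [
    [-0.012,0.03,-0.003,-0.003,0,0.004,40],
    [-0.002,0.03,0,-0.001,0,0,40],
    [0,0.015,0,0,0,0,40]
  ]
}}

```text
t: 17.85
position: [0.5452, -0.2781, 0.1789]
ee_rot: [-1.57, -0.009, -0.786]
contact_force: [-2.2, 0.7, 7.8]
gripper_width: 0.508
```

```bash
python3 plan.py 0.543 -0.2775 0.17 -45 40 1 15
```

```text
t 17.85 pos [ 0.5452 -0.2781  0.1789] rot [-1.57  -0.009 -0.786] F [-2.21  0.74  7.83] w 47.8 q [-0.56  0.23  1.31 -0.    1.59 -1.35]
[-0.01, 0.045, -0.006, 0.0, 0.0, 0.006, 40.0]
end [ 0.543  -0.2776  0.1699] left mm [-0.   0.1  0.1]
```

{"name": "arm_command", "arguments": {
  "steps": [
    [-0.01,0.015,-0.004,0,0,0.006,40],
    [-0.002,0.01,0,0,0,0.001,40]
  ]
}}

```text
t: 18.02
position: [0.5447, -0.2776, 0.1774]
ee_rot: [-1.568, -0.005, -0.785]
contact_force: [-1.9, -0.7, 6.4]
gripper_width: 0.504
```

```bash
python3 look.py w18; python3 plan.py 0.543 -0.2775 0.175 -45 40 1 15;  python3 -c "
from h import *
im=arm.camera('scene');cv2.imwrite('pics/s18.png',im)
a=np.hstack([cv2.resize(im[130:250,140:240],(450,540)),cv2.resize(cv2.imread('pics/w18.png')[120:330,240:390],(340,540))]);cv2.imwrite('pics/s18b.png',a)
S=cam('scene')
for z in (.095,.08,.075):
  P=np.array([proj(S,np.array([.543,-.277,z])+.043*np.array([np.cos(t),np.sin(t),0])) for t in np.linspace(0,6.28,60)]); m=P.min(0);M=P.max(0)
  print(z,'crop ring l,r,top,bot',(m[0]-140)*4.5,(M[0]-140)*4.5,(m[1]-130)*4.5,(M[1]-130)*4.5)"
```

```text
t 18.07 pos [ 0.5447 -0.2777  0.1775] rot [-1.568 -0.006 -0.785] F [-0.4   0.34  7.06] w 47.1 q [-0.56  0.23  1.31  0.    1.59 -1.35]
t 18.07 pos [ 0.5447 -0.2777  0.1775] rot [-1.568 -0.006 -0.785] F [-0.4   0.34  7.06] w 47.1 q [-0.56  0.23  1.31  0.    1.59 -1.35]
[-0.007, 0.013, -0.005, -0.002, 0.0, 0.004, 40.0]
end [ 0.543  -0.2774  0.1749] left mm [-0.  -0.1  0.1]
0.095 crop ring l,r,top,bot 110.26103705326186 295.912751578094 208.6428438456996 319.7216208133692
0.08 crop ring l,r,top,bot 117.77491632354298 301.43065353772994 232.9339477201523 344.6397016793499
0.075 crop ring l,r,top,bot 120.24548347445197 303.24536898413044 240.92565727396212 352.8297311783683
```

View pics/s18b.png

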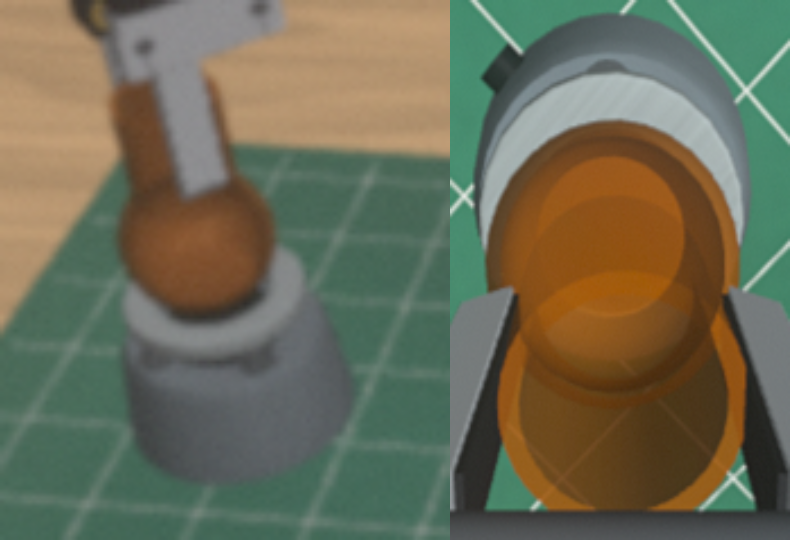

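```bash
python3 - <<'E'
from h import *
import pickle
S=cam('scene');W=pickle.load(open('pics/w18.pkl','rb'))
im=cv2.imread('pics/s18.png');c=cv2.resize(im[155:220,155:215],None,fx=9,fy=9,interpolation=cv2.INTER_CUBIC);cv2.imwrite('pics/s18c.png',c)
for n,p in [('seated belly sunk16',(.543,-.277,.103))]: print(n,np.round(proj(S,p),1),np.round(proj(W,p),1))
h=cv2.cvtColor(im,cv2.COLOR_BGR2HSV);m=cv2.inRange(h,(5,130,50),(20,255,255))
for v in range(166,206,3):
    x=np.where(m[v,150:230])[0]
    if len(x): print(v,x.min()+150,x.max()+150,(x.min()+x.max())/2+150)
E
```

```text
seated belly sunk16 [184.5 185.3] [312.9 215.6]
166 169 176 172.5
169 170 176 173.0
172 171 195 183.0
175 171 197 184.0
178 169 198 183.5
181 168 199 183.5
184 168 199 183.5
187 169 198 183.5
190 170 197 183.5
193 173 195 184.0
196 177 191 184.0
```

View pics/s18c.png

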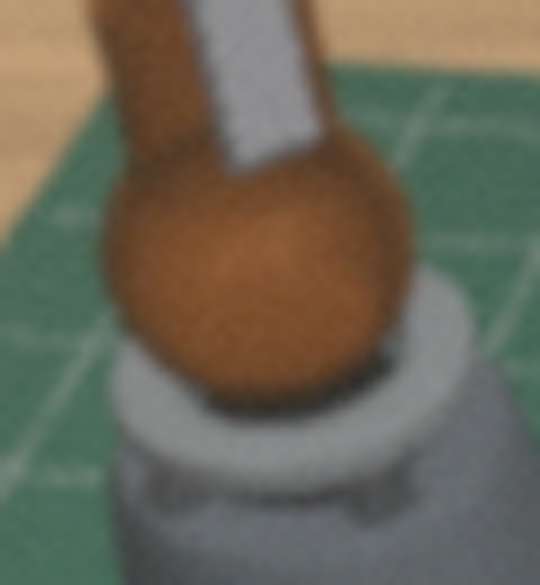

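```bash
python3 - <<'E'
from h import *
import pickle
W=pickle.load(open('pics/w18.pkl','rb'));W1=pickle.load(open('pics/w1.pkl','rb'));W17=pickle.load(open('pics/w17.pkl','rb'))
t=np.linspace(0,2*np.pi,120)
def circ(C,x,y,z,r):
    P=np.array([proj(C,(x+r*np.cos(a),y+r*np.sin(a),z)) for a in t]); return 'l %.1f r %.1f t %.1f b %.1f'%(P[:,0].min(),P[:,0].max(),P[:,1].min(),P[:,1].max())
def sph(C,x,y,z,r):
    i,Rm,o=C; d=np.array([x,y,z])-o;D=np.linalg.norm(d);n=d/D
    cc=o+d*(1-r*r/D/D); rr=r*np.sqrt(1-r*r/D/D); u=np.cross(n,[1,0,0]);u/=np.linalg.norm(u);v=np.cross(n,u)
    P=np.array([proj(C,cc+rr*(np.cos(a)*u+np.sin(a)*v)) for a in t]); return 'l %.1f r %.1f t %.1f b %.1f'%(P[:,0].min(),P[:,0].max(),P[:,1].min(),P[:,1].max())
print('w1 ring',circ(W1,.543,-.277,.095,.043),'in',circ(W1,.543,-.277,.095,.027))
print('w18 ring .079',circ(W,.543,-.277,.079,.043)); print('house',circ(W,.543,-.277,.055,.055))
print('belly',sph(W,.543,-.277,.103,.036),'|',sph(W,.5447,-.2777,.1105,.036))
S=cam('scene'); print('scene ring',circ(S,.543,-.277,.079,.043),'belly',sph(S,.5447,-.2777,.1105,.036),'|',sph(S,.543,-.277,.103,.036))
im=cv2.imread('pics/w18.png');cv2.imwrite('pics/w18b.png',cv2.resize(im[115:300,240:390],None,fx=4,fy=3.2,interpolation=cv2.INTER_CUBIC))
im=cv2.imread('pics/w1.png');cv2.imwrite('pics/w1c.png',cv2.resize(im[140:260,270:390],None,fx=5,fy=5,interpolation=cv2.INTER_CUBIC))
E
```

```text
w1 ring l 290.2 r 372.8 t 165.9 b 245.6 in l 305.5 r 357.4 t 181.5 b 231.5
w18 ring .079 l 254.1 r 371.8 t 146.8 b 260.2
house l 243.9 r 382.2 t 127.3 b 261.5
belly l 258.2 r 367.5 t 161.3 b 270.6 | l 257.7 r 370.2 t 165.7 b 278.4
scene ring l 166.3 r 207.1 t 182.1 b 207.0 belly l 165.1 r 200.8 t 165.9 b 199.9 | l 166.6 r 202.0 t 168.4 b 202.2
```

View pics/w18b.png

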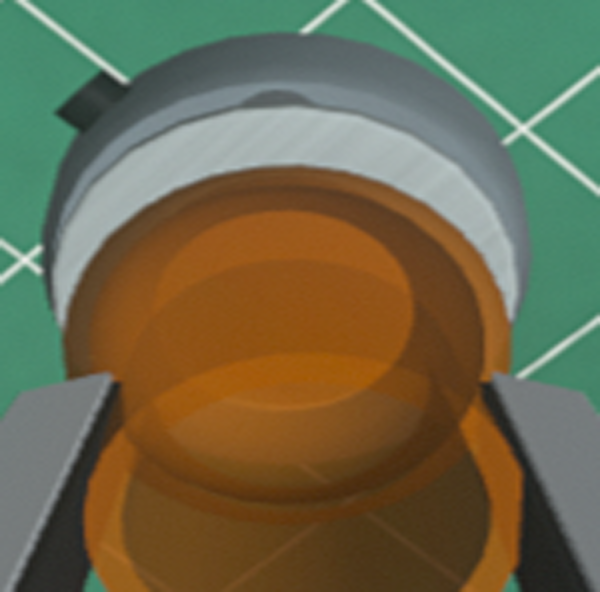

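View pics/w1c.png

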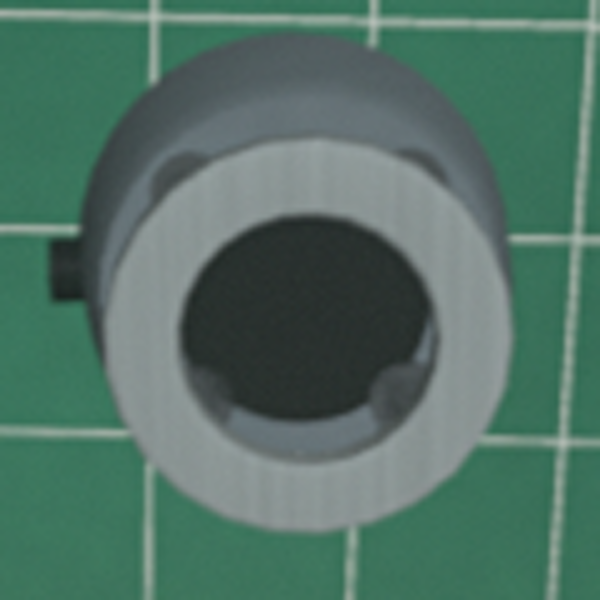

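The scene view shows a gap at the front between the belly and the ring, and the belly sits about 7 mm too high relative to the ring. It isn't seated yet and is probably touching on one side. I'll back off and measure properly before pressing again.

{"name": "arm_command", "arguments": {
  "steps": [
    [-0.005,-0.06,-0.005,-0.002,0,0.004,40],
    [0,-0.06,0,0,0,0,40],
    [0,-0.02,0,0,0,0,40]
  ]
}}

```text
t: 18.37
position: [0.5435, -0.2778, 0.2061]
ee_rot: [-1.572, -0.001, -0.785]
contact_force: [0.3, 0.1, -1.8]
gripper_width: 0.502
```

```bash
python3 look.py w19; python3 -c "
from h import *
im=arm.camera('scene');cv2.imwrite('pics/s19.png',im);b=arm.camera('top');cv2.imwrite('pics/t19.png',b)
a=np.hstack([cv2.resize(im[150:220,150:215],(500,540)),cv2.resize(b[180:240,425:485],(300,540))]);cv2.imwrite('pics/s19b.png',a);st()"
```

```text
t 18.42 pos [ 0.5436 -0.2779  0.2063] rot [-1.571e+00 -1.000e-03 -7.850e-01] F [ 1.62 -0.29 -1.59] w 46.7 q [-0.56  0.23  1.26 -0.    1.65 -1.35]
t 18.52 pos [ 0.5431 -0.2775  0.2041] rot [-1.572  0.002 -0.785] F [ 0.17 -0.1  -0.41] w 47.3 q [-0.56  0.23  1.26 -0.    1.65 -1.35]
```

View pics/s19b.png

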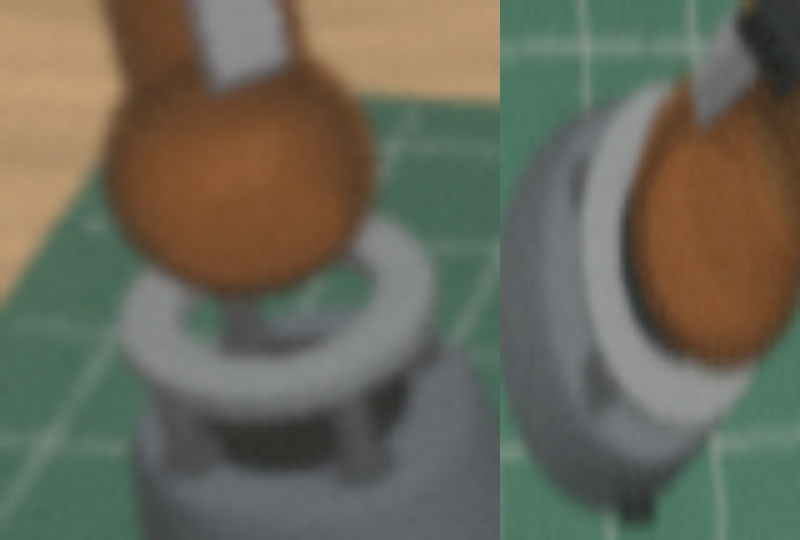

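View pics/w19.png

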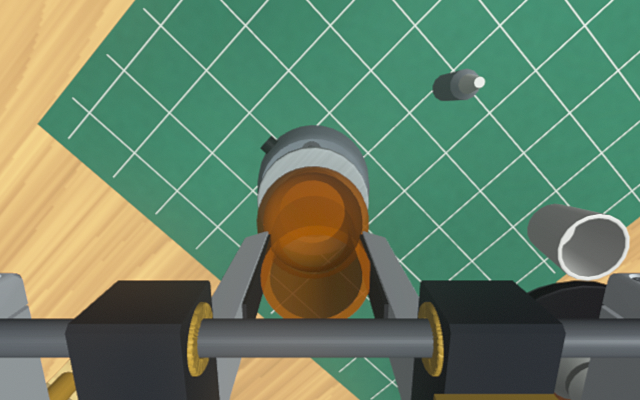

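```bash
python3 - <<'E'
from h import *
import pickle
S=cam('scene');T=cam('top');W=pickle.load(open('pics/w19.pkl','rb'))
im=cv2.imread('pics/s19.png');h=cv2.cvtColor(im,cv2.COLOR_BGR2HSV)
for n,I,box in (('scene',im,(150,160,60,50)),('top',cv2.imread('pics/t19.png'),(425,175,60,70)),('wrist',cv2.imread('pics/w19.png'),(240,110,150,220))):
    x,y,w,hh=box;c=I[y:y+hh,x:x+w];H=cv2.cvtColor(c,cv2.COLOR_BGR2HSV)
    m=cv2.inRange(H,(4,120,40),(20,255,255))
    cs=max(cv2.findContours(m,0,2)[0],key=cv2.contourArea);b=cv2.boundingRect(cs);print(n,'amber bbox',b[0]+x,b[1]+y,b[0]+b[2]+x,b[1]+b[3]+y)
    g=cv2.inRange(H,(0,0,100),(180,50,255))
    k,l,s,_=cv2.connectedComponentsWithStats(g)
    for q in s[1:]:
        if q[4]>100: print(n,'grey',q[0]+x,q[1]+y,q[0]+q[2]+x,q[1]+q[3]+y,q[4])
c=cv2.imread('pics/w19.png')[115:330,240:390];cv2.imwrite('pics/w19b.png',cv2.resize(c,None,fx=4,fy=2.7,interpolation=cv2.INTER_CUBIC))
c=cv2.imread('pics/t19.png')[175:245,425:495];cv2.imwrite('pics/t19b.png',cv2.resize(c,None,fx=8,fy=8,interpolation=cv2.INTER_CUBIC))
E
```

```text
scene amber bbox 164 160 198 188
scene grey 163 177 210 210 622
top amber bbox 451 189 485 220
top grey 456 176 475 194 106
top grey 428 188 476 233 837
wrist amber bbox 258 167 371 319
wrist grey 240 110 278 140 109
wrist grey 240 110 390 209 4096
wrist grey 363 230 390 302 891
wrist grey 240 232 268 319 1040
```

View pics/w19b.png

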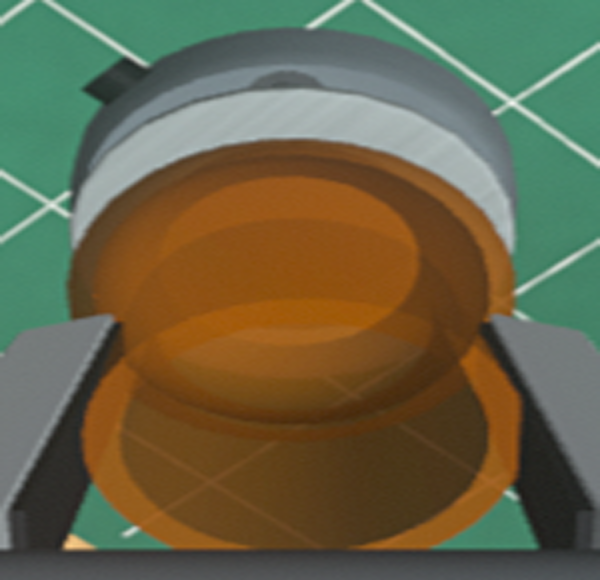

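View pics/t19b.png

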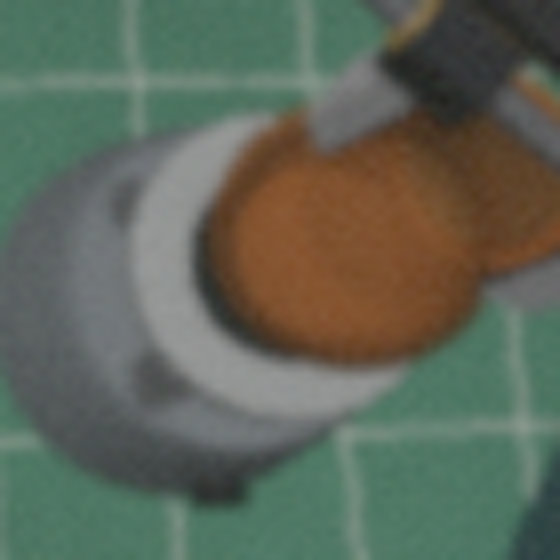

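```bash
cat > fit.py <<'E'
from h import *
from scipy.optimize import least_squares
t=np.linspace(0,2*np.pi,180)
def ext(P): return dict(l=P[:,0].min(),r=P[:,0].max(),t=P[:,1].min(),b=P[:,1].max())
def circ(C,p,r): return ext(np.array([proj(C,(p[0]+r*np.cos(a),p[1]+r*np.sin(a),p[2])) for a in t]))
def sph(C,p,r=.036):
    i,Rm,o=C; d=np.array(p)-o;D=np.linalg.norm(d);n=d/D
    cc=o+d*(1-r*r/D/D); rr=r*np.sqrt(1-r*r/D/D); u=np.cross(n,[1,0,0]);u/=np.linalg.norm(u);v=np.cross(n,u)
    return ext(np.array([proj(C,cc+rr*(np.cos(a)*u+np.sin(a)*v)) for a in t]))
def fit(obs,x0): # obs: list of (func(p)->ext, {edge:val})
    f=lambda p: np.concatenate([[fn(p)[k]-v for k,v in o.items()] for fn,o in obs])
    r=least_squares(f,x0,x_scale=.01); return r.x.round(4),f(r.x).round(2)
E
python3 - <<'E'
from fit import *
import pickle
S=cam('scene');T=cam('top');W=pickle.load(open('pics/w19.pkl','rb'))
print('belly wrist',fit([(lambda p:sph(W,p),dict(l=257,r=369,t=166.9,b=278.7))],[.543,-.277,.137]))
print('ring wrist z95',fit([(lambda p:circ(W,[p[0],p[1],.095],.043),dict(l=258,r=368.75,t=147.6))],[.543,-.277]))
print('ring scene z95',fit([(lambda p:circ(S,[p[0],p[1],.095],.043),dict(l=165.9,r=206.55)),(lambda p:circ(S,[p[0],p[1],.095],.027),dict(l=173.4,r=198.1,b=196.0))],[.543,-.277]))
print('ring top z95',fit([(lambda p:circ(T,[p[0],p[1],.095],.043),dict(l=441.5,b=227.5)),(lambda p:circ(T,[p[0],p[1],.095],.027),dict(l=449.4,b=219.6))],[.543,-.277]))
print('belly scene+top',fit([(lambda p:sph(S,p),dict(l=163.65,r=198.75,b=187.85)),(lambda p:sph(T,p),dict(l=451,b=220.6))],[.543,-.277,.137]))
print('ring scene+top free z',fit([(lambda p:circ(S,p,.043),dict(l=165.9,r=206.55)),(lambda p:circ(S,p,.027),dict(l=173.4,r=198.1,b=196.0)),(lambda p:circ(T,p,.043),dict(l=441.5,b=227.5)),(lambda p:circ(T,p,.027),dict(l=449.4,b=219.6))],[.543,-.277,.095]))
E
```

```text
belly wrist (array([ 0.5434, -0.2789,  0.1379]), array([ 0.1, -0.1, -0.1,  0.1]))
ring wrist z95 (array([ 0.5429, -0.2784]), array([-0.73,  0.73,  0.06]))
ring scene z95 (array([ 0.542 , -0.2756]), array([-0.57, -0.  , -0.3 ,  0.88, -0.08]))
ring top z95 (array([ 0.5406, -0.2786]), array([ 0.33, -0.29, -0.33,  0.3 ]))
belly scene+top (array([ 0.5416, -0.2764,  0.1408]), array([-0.88,  0.47, -0.07, -0.42,  0.2 ]))
ring scene+top free z (array([ 0.5402, -0.2773,  0.094 ]), array([-0.89, -0.41, -0.63,  0.48, -0.3 , -0.4 , -0.04, -1.07,  0.56]))
```

```bash
python3 - <<'E'
from fit import *
import pickle
S=cam('scene')
# template shift of ring front between s19 (unpressed) and s18
a=cv2.imread('pics/s19.png');b=cv2.imread('pics/s18.png')
A=cv2.resize(a[185:225,160:215],None,fx=10,fy=10,interpolation=cv2.INTER_CUBIC);B=cv2.resize(b[185:225,160:215],None,fx=10,fy=10,interpolation=cv2.INTER_CUBIC)
cv2.imwrite('pics/cmp.png',np.vstack([A[:,:],B])[:, :])
for z in (.095,.085,.08,.075): print(z,{k:round(v,1) for k,v in circ(S,[.541,-.2765,z],.043).items()},{k:round(v,1) for k,v in circ(S,[.541,-.2765,z-.01],.043).items()})
E
```

```text
0.095 {'l': np.float64(165.1), 'r': np.float64(206.3), 't': np.float64(175.8), 'b': np.float64(200.5)} {'l': np.float64(166.2), 'r': np.float64(207.1), 't': np.float64(179.4), 'b': np.float64(204.2)}
0.085 {'l': np.float64(166.2), 'r': np.float64(207.1), 't': np.float64(179.4), 'b': np.float64(204.2)} {'l': np.float64(167.3), 'r': np.float64(207.9), 't': np.float64(183.0), 'b': np.float64(207.8)}
0.08 {'l': np.float64(166.8), 'r': np.float64(207.5), 't': np.float64(181.2), 'b': np.float64(206.0)} {'l': np.float64(167.9), 'r': np.float64(208.3), 't': np.float64(184.8), 'b': np.float64(209.6)}
0.075 {'l': np.float64(167.3), 'r': np.float64(207.9), 't': np.float64(183.0), 'b': np.float64(207.8)} {'l': np.float64(168.4), 'r': np.float64(208.7), 't': np.float64(186.5), 'b': np.float64(211.4)}
```

View pics/cmp.png

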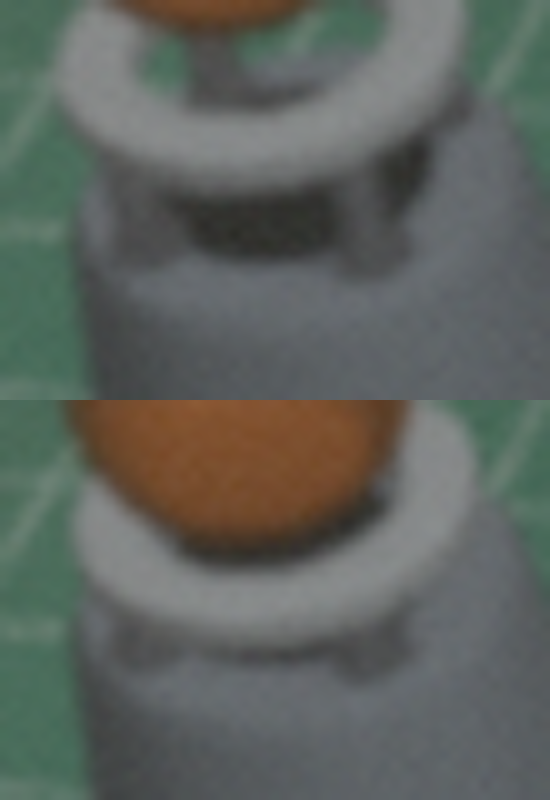

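Unpressed, the flask and ring agree to within about 1.5 mm. On the last press the arm had drifted 2–3 mm in +x, which fits the −x reaction. I'll descend again while holding xy tightly.

```bash
python3 plan.py 0.5426 -0.278 0.198 -45 40 2 15
```

```text
t 18.52 pos [ 0.5431 -0.2775  0.2041] rot [-1.572  0.002 -0.785] F [ 0.17 -0.1  -0.41] w 47.3 q [-0.56  0.23  1.26 -0.    1.65 -1.35]
[0.0, 0.03, -0.003, 0.001, 0.0, -0.001, 40.0]
[0.0, 0.0, 0.0, 0.0, 0.0, 0.0, 40.0]
end [ 0.5426 -0.2779  0.1981] left mm [-0.  -0.1 -0.1]
```

{"name": "arm_command", "arguments": {
  "steps": [
    [-0.001,0.02,-0.004,0,0,0,40],
    [-0.002,0.02,-0.003,0,0,0.001,40],
    [-0.002,0.02,-0.002,0,0,0.001,40]
  ]
}}

```text
t: 18.77
position: [0.5408, -0.2778, 0.1893]
ee_rot: [-1.572, 0.007, -0.785]
contact_force: [2.8, -0.9, 3.7]
gripper_width: 0.498
```

```bash
python3 plan.py 0.5426 -0.278 0.188 -45 40 1 15
```

```text
t 18.77 pos [ 0.5408 -0.2778  0.1893] rot [-1.572  0.007 -0.785] F [ 2.8  -0.9   3.71] w 46.8 q [-0.57  0.23  1.29  0.    1.63 -1.35]
[0.007, 0.007, 0.006, 0.001, 0.0, -0.004, 40.0]
end [ 0.5426 -0.2779  0.1879] left mm [-0.  -0.1  0.1]
```

{"name": "arm_command", "arguments": {
  "steps": [
    [0.008,0.004,0.006,0,0,-0.003,40],
    [0.002,0.004,0.001,0,0,-0.001,40]
  ]
}}

```text
t: 18.93
position: [0.5421, -0.2784, 0.1868]
ee_rot: [-1.574, 0.003, -0.786]
contact_force: [-1.4, 0.2, 3.8]
gripper_width: 0.501
```

```bash
python3 look.py w20; python3 -c "
from h import *
im=arm.camera('scene');cv2.imwrite('pics/s20.png',im);st()
cv2.imwrite('pics/s20b.png',cv2.resize(im[150:220,150:215],(600,640-40)))"; python3 plan.py 0.5432 -0.278 0.188 -45 40 1 15
```

```text
t 18.98 pos [ 0.542  -0.2784  0.1867] rot [-1.574  0.003 -0.786] F [-1.79  0.08  4.64] w 47.2 q [-0.57  0.23  1.29 -0.    1.62 -1.35]
t 19.03 pos [ 0.5421 -0.2784  0.1869] rot [-1.574  0.003 -0.786] F [-2.08  0.42  4.53] w 47.0 q [-0.57  0.23  1.29 -0.    1.62 -1.35]
t 19.03 pos [ 0.5421 -0.2784  0.1869] rot [-1.574  0.003 -0.786] F [-2.08  0.42  4.53] w 47.0 q [-0.57  0.23  1.29 -0.    1.62 -1.35]
[0.003, -0.005, 0.005, 0.002, 0.0, -0.002, 40.0]
end [ 0.5432 -0.2781  0.1879] left mm [-0.   0.1  0.1]
```

View pics/s20b.png

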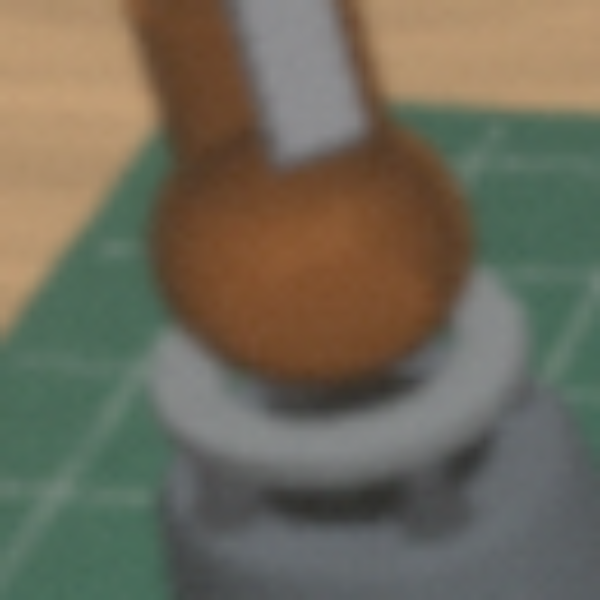

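```bash
python3 - <<'E'
from fit import *
import pickle
S=cam('scene');W=pickle.load(open('pics/w20.pkl','rb'))
c=np.array([.542,-.2775])
zr=.095-.0077
print('hole b',circ(S,[*c,zr],.027)['b'],'belly b dz31',sph(S,[*c,zr+.031])['b'],'dz24',sph(S,[*c,zr+.024])['b'])
for d in ((-.007,0),(0,-.007),(-.005,-.005),(-.006,.003),(.003,0)): print(d,{k:round(v,1) for k,v in sph(S,[c[0]+d[0],c[1]+d[1],zr+.030]).items()})
print('belly 0',{k:round(v,1) for k,v in sph(S,[*c,zr+.031]).items()},'ring',{k:round(v,1) for k,v in circ(S,[*c,zr],.043).items()})
im=cv2.imread('pics/w20.png')
cv2.imwrite('pics/w20b.png',cv2.resize(im[115:330,240:390],None,fx=5,fy=2.8,interpolation=cv2.INTER_CUBIC))
E
```

```text
hole b 198.70752182482113 belly b dz31 196.29461802675303 dz24 198.85973647612803
(-0.007, 0) {'l': np.float64(166.2), 'r': np.float64(201.8), 't': np.float64(160.6), 'b': np.float64(194.6)}
(0, -0.007) {'l': np.float64(161.7), 'r': np.float64(197.6), 't': np.float64(162.3), 'b': np.float64(196.4)}
(-0.005, -0.005) {'l': np.float64(163.6), 'r': np.float64(199.3), 't': np.float64(161.0), 'b': np.float64(195.0)}
(-0.006, 0.003) {'l': np.float64(167.4), 'r': np.float64(203.0), 't': np.float64(161.0), 'b': np.float64(195.0)}
(0.003, 0) {'l': np.float64(164.4), 'r': np.float64(200.3), 't': np.float64(163.3), 'b': np.float64(197.6)}
belly 0 {'l': np.float64(164.8), 'r': np.float64(200.7), 't': np.float64(162.1), 'b': np.float64(196.3)} ring {'l': np.float64(165.3), 'r': np.float64(206.3), 't': np.float64(178.9), 'b': np.float64(203.6)}
```

View pics/w20b.png

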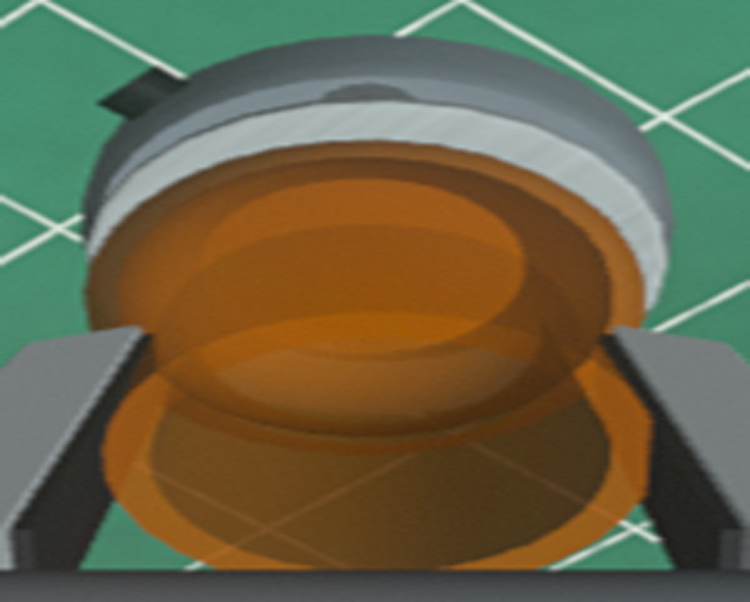

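```bash
python3 - <<'E'
from fit import *
import pickle
W=pickle.load(open('pics/w20.pkl','rb'))
print('belly',fit([(lambda p:sph(W,p),dict(l=257,r=369,t=165.4,b=276.8))],[.543,-.277,.12]))
for z in (.0873,): print('ring',fit([(lambda p:circ(W,[p[0],p[1],z],.043),dict(l=256.8,r=373.6,t=150.7))],[.543,-.277]))
im=cv2.imread('pics/w20.png'); g=im[:,:,1].astype(int)
print('col 315 rows',[(v,tuple(im[v,315])) for v in range(140,172,2)])
# housing top edge fit from w1: compare housing & ring centre
E
python3 - <<'E'
import cv2
from h import *
# view whole scene at full for sanity, top close
b=arm.camera('top');cv2.imwrite('pics/t20.png',b);cv2.imwrite('pics/t20b.png',cv2.resize(b[175:245,425:495],None,fx=8,fy=8,interpolation=cv2.INTER_CUBIC))
E
```

```text
belly (array([ 0.541 , -0.2788,  0.118 ]), array([ 0.19, -0.19, -0.19,  0.19]))
ring (array([ 0.5426, -0.2786]), array([-0.03,  0.03,  0.  ]))
col 315 rows [(140, (np.uint8(111), np.uint8(108), np.uint8(96))), (142, (np.uint8(133), np.uint8(129), np.uint8(115))), (144, (np.uint8(139), np.uint8(134), np.uint8(121))), (146, (np.uint8(99), np.uint8(97), np.uint8(91))), (148, (np.uint8(100), np.uint8(100), np.uint8(92))), (150, (np.uint8(103), np.uint8(105), np.uint8(97))), (152, (np.uint8(182), np.uint8(182), np.uint8(171))), (154, (np.uint8(186), np.uint8(186), np.uint8(175))), (156, (np.uint8(182), np.uint8(182), np.uint8(171))), (158, (np.uint8(183), np.uint8(182), np.uint8(171))), (160, (np.uint8(183), np.uint8(183), np.uint8(173))), (162, (np.uint8(180), np.uint8(181), np.uint8(170))), (164, (np.uint8(145), np.uint8(151), np.uint8(147))), (166, (np.uint8(42), np.uint8(75), np.uint8(109))), (168, (np.uint8(43), np.uint8(82), np.uint8(120))), (170, (np.uint8(45), np.uint8(86), np.uint8(128)))]
```

View pics/t20b.png

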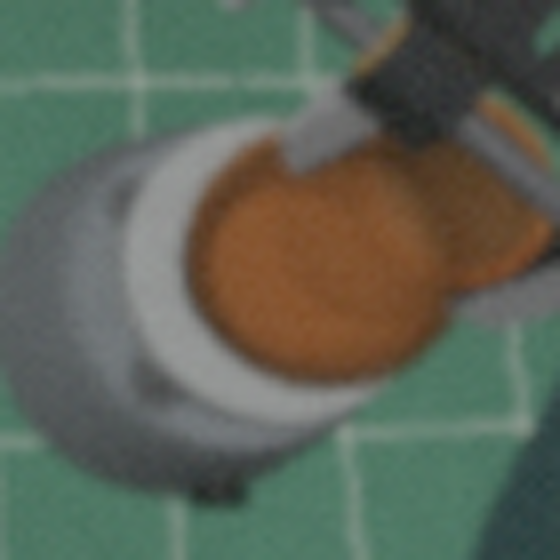

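```bash
python3 - <<'E'
from fit import *
S=cam('scene');T=cam('top')
for zr in (.0873,):
    print('ring top',fit([(lambda p:circ(T,[p[0],p[1],zr],.043),dict(l=440.6,b=226.9))],[.543,-.277]))
    print('ring scene',fit([(lambda p:circ(S,[p[0],p[1],zr],.043),dict(l=166.5,r=207.4)),(lambda p:circ(S,[p[0],p[1],zr],.027),dict(b=198.8))],[.543,-.277]))
    for dz in (.024,.031,.035):
        print(dz,'belly top',fit([(lambda p:sph(T,[p[0],p[1],zr+dz]),dict(l=448.4,b=222.9))],[.543,-.277]),'scene',fit([(lambda p:sph(S,[p[0],p[1],zr+dz]),dict(l=166.25,r=200.9,b=194.9))],[.543,-.277]))
E
```

```text
ring top (array([ 0.5422, -0.2787]), array([0., 0.]))
ring scene (array([ 0.542, -0.275]), array([-0.04,  0.05, -0.01]))
0.024 belly top (array([ 0.541 , -0.2826]), array([0., 0.])) scene (array([ 0.5289, -0.2821]), array([-0.29,  0.3 , -0.03]))
0.031 belly top (array([ 0.5401, -0.2799]), array([ 0., -0.])) scene (array([ 0.5371, -0.2775]), array([-0.51,  0.52, -0.05]))
0.035 belly top (array([ 0.5396, -0.2784]), array([ 0., -0.])) scene (array([ 0.5418, -0.2748]), array([-0.63,  0.65, -0.07]))
```

The evidence now points to the foot's edge standing on the ring instead of the belly dropping in. The belly is about 32 mm above the ring, and the side force is only friction. The flask also hangs about 1.7° off vertical in the jaw plane. I'll lift clear, straighten the flask and centre it.

{"name": "arm_command", "arguments": {
  "steps": [
    [0.002,-0.05,0.002,0.01,0,-0.002,40],
    [0,-0.03,0.002,0.008,0,0,40],
    [0,0.002,0,0,0,0,40]
  ]
}}

```text
t: 19.33
position: [0.5429, -0.2781, 0.2027]
ee_rot: [-1.544, 0.0, -0.786]
contact_force: [0.1, -0.1, -2.1]
gripper_width: 0.498
```

```bash
python3 look.py w21; python3 - <<'E'
from h import *
s=arm.state(); Rm=Re(s['ee_rot']); print('tool y',Rm[:,1].round(4),'tilt in tool z dir',(Rm[:,1]@np.array([.707,.707,0])).round(4))
im=cv2.imread('pics/w21.png');cv2.imwrite('pics/w21b.png',cv2.resize(im[115:330,240:390],None,fx=5,fy=2.8,interpolation=cv2.INTER_CUBIC))
E
```

```text
t 19.38 pos [ 0.5428 -0.278   0.2022] rot [-1.544e+00  1.000e-03 -7.860e-01] F [ 0.42  0.31 -1.25] w 46.7 q [-0.58  0.22  1.27  0.03  1.64 -1.36]
tool y [ 0.0186  0.0193 -0.9996] tilt in tool z dir 0.0268
```

View pics/w21b.png

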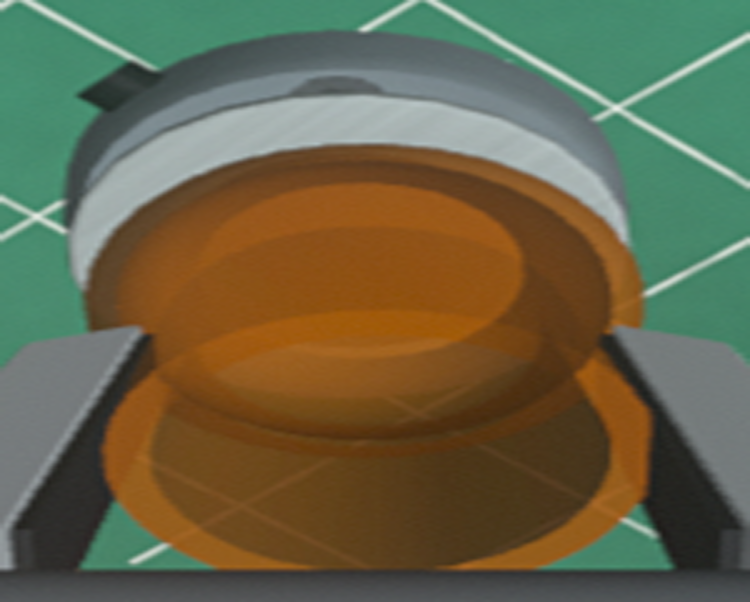

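```bash
cat > aim.py <<'E'
import sys
from h import *
# aim.py x y z roll pitch : single-row correction in tool axes
x,y,z,r,p=[float(v) for v in sys.argv[1:6]]
s=st();Rm=Re(s['ee_rot']);Rt=Re([r,p,-np.pi/4]);d=np.array([x,y,z])-s['position']
print('row',(Rm.T@d/.2).round(4),(R.from_matrix(Rm.T@Rt).as_rotvec()/(np.pi/2)).round(4))
E
python3 aim.py .5423 -.2781 .20 -1.556 -.006
```

```text
t 19.38 pos [ 0.5428 -0.278   0.2022] rot [-1.544e+00  1.000e-03 -7.860e-01] F [ 0.42  0.31 -1.25] w 46.7 q [-0.58  0.22  1.27  0.03  1.64 -1.36]
row [-0.0014  0.0109 -0.0024] [-0.0076 -0.0002 -0.0042]
```

{"name": "arm_command", "arguments": {
  "steps": [
    [-0.001,0.008,-0.003,-0.007,0,0.004,40],
    [0,0.008,0,0,0,0,40]
  ]
}}

```text
t: 19.55
position: [0.5423, -0.2783, 0.1984]
ee_rot: [-1.555, 0.008, -0.786]
contact_force: [-0.4, -0.4, -1.2]
gripper_width: 0.5
```

```bash
python3 aim.py .5423 -.2781 .197 -1.556 -.006
```

```text
t 19.55 pos [ 0.5423 -0.2783  0.1984] rot [-1.555  0.008 -0.786] F [-0.44 -0.39 -1.16] w 47.0 q [-0.58  0.23  1.27  0.02  1.64 -1.36]
row [-0.0004  0.0069  0.0007] [-0.0006 -0.0005 -0.0086]
```

{"name": "arm_command", "arguments": {
  "steps": [
    [0,0.004,0,0,0,-0.007,40],
    [0,0.005,0,0,0,-0.001,40]
  ]
}}

```text
t: 19.72
position: [0.5423, -0.2779, 0.1947]
ee_rot: [-1.555, -0.004, -0.786]
contact_force: [0.6, 0.1, -1.3]
gripper_width: 0.503
```

```bash
python3 aim.py .5423 -.2781 .193 -1.556 -.006
```

```text
t 19.72 pos [ 0.5423 -0.2779  0.1947] rot [-1.555 -0.004 -0.786] F [ 0.62  0.05 -1.28] w 47.3 q [-0.57  0.22  1.29  0.01  1.62 -1.36]
row [ 0.0008  0.0085 -0.0007] [-0.0003 -0.0003 -0.0016]
```

Good control. I'll continue down in 2 mm steps.

{"name": "arm_command", "arguments": {
  "steps": [
    [0,0.012,0,0,0,0,40],
    [0,0.012,-0.001,-0.001,0,0,40]
  ]
}}

```text
t: 19.88
position: [0.5424, -0.278, 0.1897]
ee_rot: [-1.557, -0.005, -0.785]
contact_force: [0.7, 0.2, 2.1]
gripper_width: 0.502
```

```bash
python3 aim.py .5423 -.2781 .187 -1.556 -.006
```

```text
t 19.88 pos [ 0.5424 -0.278   0.1897] rot [-1.557 -0.005 -0.785] F [0.71 0.24 2.13] w 47.2 q [-0.57  0.22  1.3   0.01  1.61 -1.36]
row [ 0.0001  0.0133 -0.001 ] [ 0.0007 -0.0001 -0.0008]
```

{"name": "arm_command", "arguments": {
  "steps": [
    [0.008,0.003,0,0,0,0,40],
    [0.004,0.003,0,0,0,0,40]
  ]
}}

```text
t: 20.05
position: [0.5433, -0.2789, 0.1889]
ee_rot: [-1.558, -0.002, -0.785]
contact_force: [-2.5, 1.5, 2.4]
gripper_width: 0.501
```

{"name": "arm_command", "arguments": {
  "steps": [
    [-0.008,0.003,0.008,0,0,0,40],
    [-0.003,0.003,0.004,0,0,0,40]
  ]
}}

```text
t: 20.22
position: [0.5429, -0.2777, 0.1888]
ee_rot: [-1.562, -0.005, -0.786]
contact_force: [-1.4, -1.5, 2.7]
gripper_width: 0.495
```

```bash
python3 aim.py .5423 -.2781 .187 -1.556 -.006
```

```text
t 20.22 pos [ 0.5429 -0.2777  0.1888] rot [-1.562 -0.005 -0.786] F [-1.43 -1.46  2.7 ] w 46.5 q [-0.57  0.23  1.3   0.01  1.61 -1.35]
row [-0.0005  0.009  -0.0037] [ 0.0036 -0.0006 -0.0004]
```

Side moves meet a restoring force, so the contact is still ambiguous. I'll unload, then ease the jaws open a few millimetres so the flask can settle by itself, with the pads still around the neck.

{"name": "arm_command", "arguments": {
  "steps": [
    [0,-0.009,-0.003,0.003,0,0,40],
    [0,-0.003,0,0,0,0,40]
  ]
}}

```text
t: 20.38
position: [0.5425, -0.2781, 0.1913]
ee_rot: [-1.556, -0.006, -0.786]
contact_force: [-0.2, -1.2, -1.7]
gripper_width: 0.501
```

```bash
python3 aim.py .5423 -.2781 .191 -1.556 -.006
```

```text
t 20.38 pos [ 0.5425 -0.2781  0.1913] rot [-1.556 -0.006 -0.786] F [-0.19 -1.16 -1.74] w 47.1 q [-0.57  0.22  1.29  0.01  1.62 -1.36]
row [-0.0009  0.0015 -0.0009] [ 0.0002 -0.0006 -0.    ]
```

{"name": "arm_command", "arguments": {
  "steps": [
    [0,0.003,0,0,0,0,50],
    [0,0.003,0,0,0,0,51],
    [0,0.002,0,0,0,0,52]
  ],
  "force": 10
}}

```text
t: 20.63
position: [0.5437, -0.2773, 0.1894]
ee_rot: [-1.553, -0.007, -0.786]
contact_force: [-0.6, 0.3, 0.8]
gripper_width: 0.548
```

```bash
python3 look.py w22; python3 -c "
from h import *
im=arm.camera('scene');cv2.imwrite('pics/s22.png',im);st()
a=np.hstack([cv2.resize(im[140:215,150:215],(450,520)),cv2.resize(cv2.imread('pics/w22.png')[115:330,240:390],(350,520))]);cv2.imwrite('pics/s22b.png',a)"
```

```text
t 20.68 pos [ 0.5436 -0.2773  0.1893] rot [-1.553 -0.006 -0.786] F [-0.55  0.71  0.32] w 51.8 q [-0.57  0.22  1.3   0.02  1.61 -1.36]
t 20.73 pos [ 0.5435 -0.2773  0.1893] rot [-1.553 -0.006 -0.786] F [ 0.38 -0.48  0.32] w 52.1 q [-0.57  0.22  1.3   0.02  1.61 -1.36]
```

View pics/s22b.png

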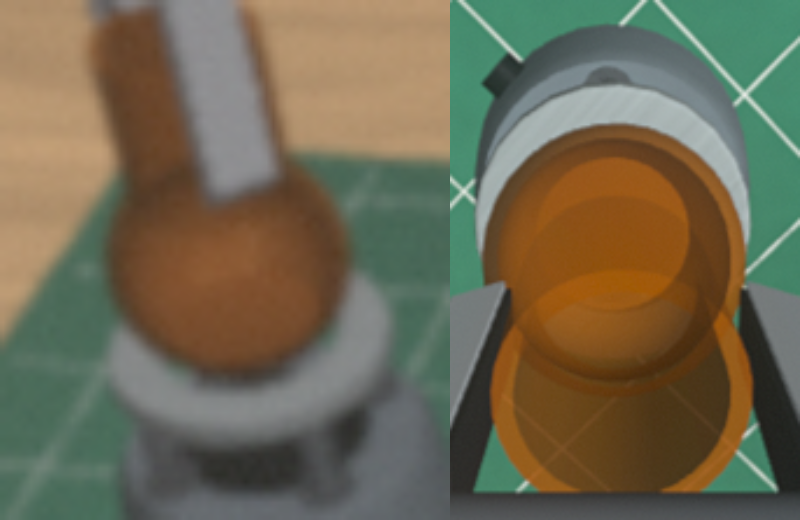

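```bash
python3 - <<'E'
from fit import *
import pickle
W=pickle.load(open('pics/w22.pkl','rb'))
im=cv2.imread('pics/w22.png');cv2.imwrite('pics/w22b.png',cv2.resize(im[115:330,240:390],None,fx=5,fy=2.8,interpolation=cv2.INTER_CUBIC))
im=cv2.imread('pics/s22.png');cv2.imwrite('pics/s22c.png',cv2.resize(im[150:215,155:215],None,fx=9,fy=9,interpolation=cv2.INTER_CUBIC))
E
```

```text
(no output)
```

View pics/w22b.png

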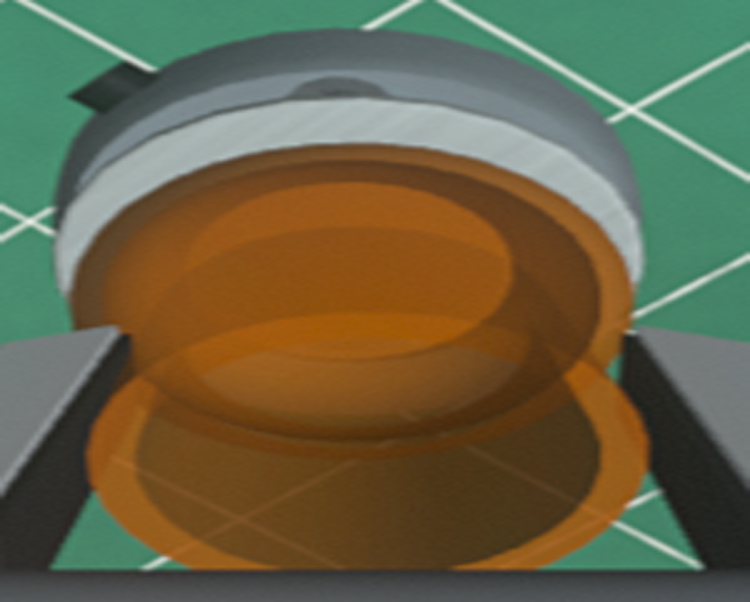

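View pics/s22c.png

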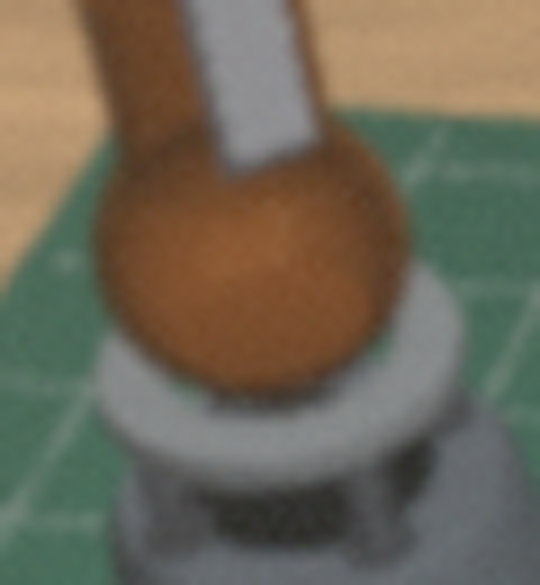

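```bash
python3 - <<'E'
from fit import *
import pickle
W=pickle.load(open('pics/w22.pkl','rb'));S=cam('scene')
print('belly',fit([(lambda p:sph(W,p),dict(l=254.4,r=366.6,t=166.2,b=279))],[.543,-.277,.12]))
print('ring',fit([(lambda p:circ(W,[p[0],p[1],.095],.043),dict(l=250.6,r=369,t=150.0))],[.543,-.277]),fit([(lambda p:circ(W,p,.043),dict(l=250.6,r=369,t=150.0))],[.543,-.277,.095]))
print(circ(S,[.542,-.2765,.095],.027)['b'],sph(S,[.542,-.2765,.119])['b'],sph(S,[.542,-.2765,.127])['b'])
E
```

```text
belly (array([ 0.5433, -0.2785,  0.1223]), array([-0.1,  0.1,  0.1, -0.1]))
ring (array([ 0.5429, -0.2785]), array([-0.43,  0.43,  0.04])) (array([ 0.543 , -0.2786,  0.0931]), array([-0.,  0., -0.]))
195.89589575660546 196.06813840871857 193.10297907329254
```

```bash
python3 - <<'E'
from fit import *
import pickle
W=pickle.load(open('pics/w14.pkl','rb'))
print('bench belly w14',fit([(lambda p:sph(W,p),dict(l=283.2,r=350.6,t=140.6))],[.54,.017,.032]))
W=pickle.load(open('pics/w15.pkl','rb'))
im=cv2.imread('pics/w15.png');cv2.imwrite('pics/w15b.png',cv2.resize(im[115:330,240:390],None,fx=5,fy=2.8,interpolation=cv2.INTER_CUBIC))
im=cv2.imread('pics/s8.png');S=cam('scene');print('bench scene',{k:round(v,1) for k,v in sph(S,[.54,.017,.032]).items()})
h=cv2.cvtColor(im,cv2.COLOR_BGR2HSV);m=cv2.inRange(h,(4,120,40),(20,255,255));ys=np.where(m[180:250,322])[0]+180;print('scene flask col322 rows',ys.min(),ys.max(), 'row218', np.where(m[218,290:360])[0][[0,-1]]+290)
im=cv2.imread('pics/s22.png');h=cv2.cvtColor(im,cv2.COLOR_BGR2HSV);m=cv2.inRange(h,(4,120,40),(20,255,255))
for c in (180,183,186): ys=np.where(m[150:215,c])[0]+150;print(c,ys.min(),ys.max())
E
```

```text
bench belly w14 (array([0.5415, 0.0152, 0.0288]), array([0., 0., 0.]))
bench scene {'l': np.float64(305.4), 'r': np.float64(338.6), 't': np.float64(202.5), 'b': np.float64(235.7)}
scene flask col322 rows 184 233 row218 [308 337]
180 171 192
183 170 192
186 169 192
```

View pics/w15b.png

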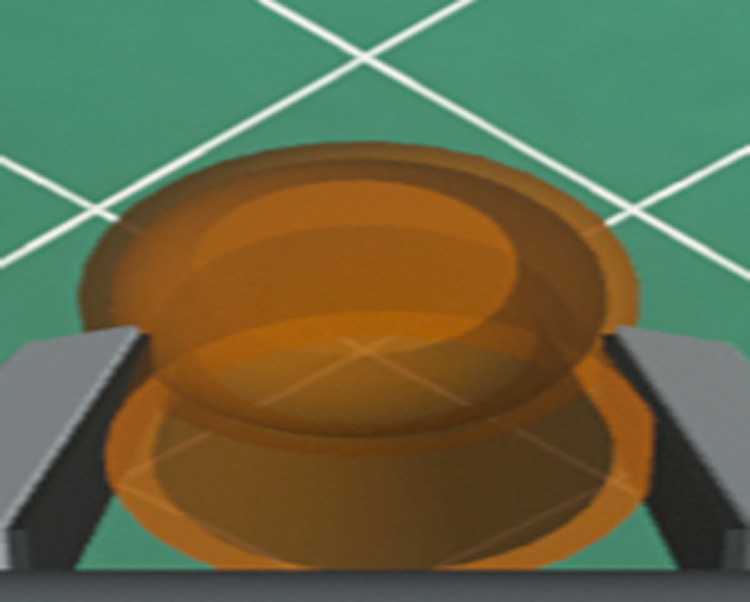

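With the jaws loosened the flask centred itself in the ring: belly (0.5433,−0.2785), ring (0.5430,−0.2786). It stands upright on its own. I'll square the tool to vertical over it and grip again.

```bash
python3 aim.py .5431 -.2784 .189 -1.571 0
```

```text
t 20.73 pos [ 0.5435 -0.2773  0.1893] rot [-1.553 -0.006 -0.786] F [ 0.38 -0.48  0.32] w 52.1 q [-0.57  0.22  1.3   0.02  1.61 -1.36]
row [ 0.0022  0.0016 -0.0054] [-0.0113 -0.0003  0.004 ]
```

{"name": "arm_command", "arguments": {
  "steps": [
    [0,0.002,0,0,0,0,58],
    [0.002,0.002,-0.004,-0.01,0,0.004,58],
    [0,0.002,-0.001,-0.002,0,0,58]
  ]
}}

```text
t: 20.98
position: [0.5433, -0.2783, 0.188]
ee_rot: [-1.573, 0.0, -0.786]
contact_force: [-0.3, 0.5, -0.6]
gripper_width: 0.616
```

```bash
python3 aim.py .5431 -.2784 .189 -1.571 0
```

```text
t 20.98 pos [ 0.5433 -0.2783  0.188 ] rot [-1.573  0.    -0.786] F [-0.27  0.49 -0.56] w 57.9 q [-0.57  0.23  1.29 -0.    1.62 -1.35]
row [-0.0001 -0.005  -0.001 ] [ 0.0012 -0.0004 -0.0002]
```

```bash
python3 look.py w23; python3 -c "
from h import *
im=arm.camera('scene');cv2.imwrite('pics/s23.png',im)
a=np.hstack([cv2.resize(im[140:215,150:215],(450,520)),cv2.resize(cv2.imread('pics/w23.png')[115:330,240:390],(350,520))]);cv2.imwrite('pics/s23b.png',a);st()"
```

```text
t 21.03 pos [ 0.5432 -0.2781  0.1879] rot [-1.573  0.    -0.786] F [-0.35 -0.31 -0.52] w 58.3 q [-0.57  0.23  1.29 -0.    1.62 -1.35]
t 21.08 pos [ 0.5432 -0.2781  0.188 ] rot [-1.572  0.    -0.786] F [-0.35 -0.32 -0.12] w 57.8 q [-0.57  0.23  1.29 -0.    1.62 -1.35]
```

View pics/s23b.png

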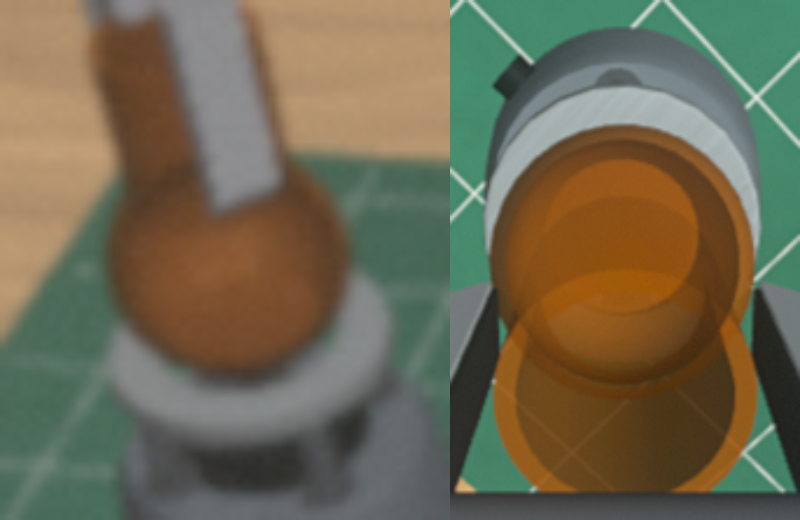

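The flask is standing freely in the ring, centred and upright, with almost no gap left at the front. Closing the grip.

{"name": "arm_command", "arguments": {
  "steps": [
    [0,0.002,-0.001,0.001,0,0,40],
    [0,0.003,0,0,0,0,40],
    [0,0.002,0,0,0,0,40],
    [0,0.002,0,0,0,0,40]
  ],
  "force": 40
}}

```text
t: 21.42
position: [0.5431, -0.2785, 0.1866]
ee_rot: [-1.571, -0.0, -0.786]
contact_force: [0.3, 0.4, 1.4]
gripper_width: 0.499
```

```bash
python3 aim.py .5431 -.2784 .180 -1.571 0
```

```text
t 21.42 pos [ 0.5431 -0.2785  0.1866] rot [-1.571 -0.    -0.786] F [0.27 0.44 1.38] w 46.9 q [-0.57  0.23  1.29 -0.    1.62 -1.35]
row [-0.0005  0.0332  0.0004] [ 0.0002 -0.0001  0.0002]
```

{"name": "arm_command", "arguments": {
  "steps": [
    [0,0.02,0,0,0,0,40],
    [0,0.02,0,0,0,0,40],
    [0,0.012,0,0,0,0,40]
  ]
}}

```text
t: 21.67
position: [0.5431, -0.2786, 0.178]
ee_rot: [-1.571, -0.002, -0.786]
contact_force: [-1.0, 0.1, 4.0]
gripper_width: 0.495
```

```bash
python3 aim.py .5431 -.2784 .1695 -1.571 0
```

```text
t 21.67 pos [ 0.5431 -0.2786  0.178 ] rot [-1.571 -0.002 -0.786] F [-1.05  0.06  3.98] w 46.5 q [-0.57  0.23  1.31 -0.    1.6  -1.35]
row [-0.0007  0.0425  0.0007] [-0.0002 -0.0002  0.0014]
```

{"name": "arm_command", "arguments": {
  "steps": [
    [0,0.02,0,0,0,0.001,40],
    [-0.001,0.02,0,0,0,0,40],
    [0,0.014,0,0,0,0,40]
  ]
}}

```text
t: 21.92
position: [0.5431, -0.2786, 0.1697]
ee_rot: [-1.57, -0.004, -0.786]
contact_force: [-1.7, 0.8, 6.5]
gripper_width: 0.496
```

```bash
python3 aim.py .5431 -.2784 .168 -1.571 0;python3 look.py w24; python3 -c "
from h import *
im=arm.camera('scene');cv2.imwrite('pics/s24.png',im)
A=[cv2.resize(cv2.imread(f'pics/{n}.png')[160:222,155:215],(400,413),interpolation=cv2.INTER_CUBIC) for n in ('s23','s24')]
cv2.imwrite('pics/s24b.png',np.hstack(A))"
```

```text
t 21.92 pos [ 0.5431 -0.2786  0.1697] rot [-1.57  -0.004 -0.786] F [-1.74  0.8   6.51] w 46.6 q [-0.57  0.24  1.32 -0.    1.58 -1.35]
row [-0.0009  0.0087  0.0007] [-0.0005 -0.0001  0.0023]
t 21.97 pos [ 0.543  -0.2786  0.1694] rot [-1.57  -0.003 -0.786] F [-1.56  0.65  6.64] w 47.0 q [-0.57  0.24  1.32 -0.    1.58 -1.35]
```

View pics/s24b.png

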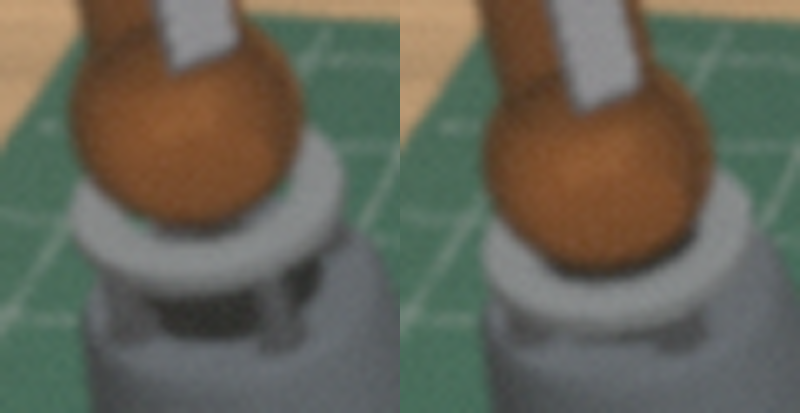

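{"name": "arm_command", "arguments": {
  "steps": [
    [-0.001,0.012,0,0,0,0.002,40],
    [0,0.012,0,0,0,0,40],
    [0,0.006,0,0,0,0,40]
  ]
}}

```text
t: 22.27
position: [0.5431, -0.2787, 0.1682]
ee_rot: [-1.57, -0.004, -0.786]
contact_force: [-2.0, 1.4, 8.6]
gripper_width: 0.497
```

```bash
python3 aim.py .5431 -.2784 .166 -1.571 0;python3 -c "
from h import *
im=arm.camera('scene');cv2.imwrite('pics/s25.png',im)
A=[cv2.resize(cv2.imread(f'pics/{n}.png')[160:222,155:215],(400,413),interpolation=cv2.INTER_CUBIC) for n in ('s23','s25')]
cv2.imwrite('pics/s25b.png',np.hstack(A))"
```

```text
t 22.27 pos [ 0.5431 -0.2787  0.1682] rot [-1.57  -0.004 -0.786] F [-2.04  1.42  8.63] w 46.7 q [-0.57  0.24  1.32  0.    1.58 -1.35]
row [-0.0009  0.0112  0.001 ] [-0.0009 -0.0001  0.0027]
```

View pics/s25b.png

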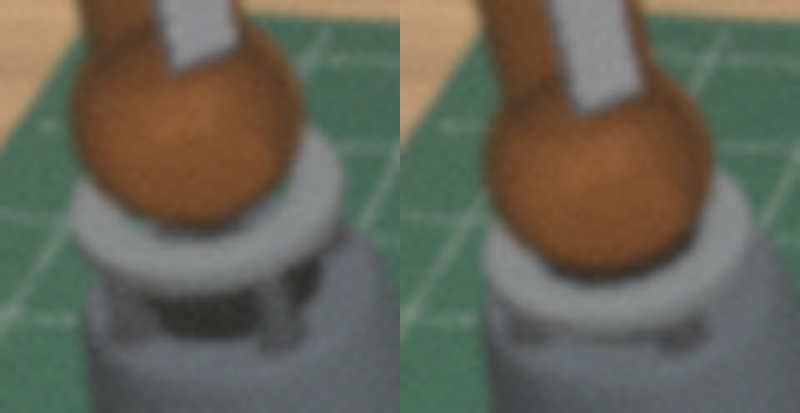

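{"name": "arm_command", "arguments": {
  "steps": [
    [0,0.012,0,0,0,0.002,40],
    [0,0.012,0,0,0,0.001,40]
  ]
}}

```text
t: 22.48
position: [0.5431, -0.2788, 0.1672]
ee_rot: [-1.569, -0.003, -0.785]
contact_force: [-2.9, 1.7, 8.8]
gripper_width: 0.5
```

```bash
python3 -c "
from h import *
st()
for i in range(3): arm.camera('wrist'); st()
b=arm.camera('top');cv2.imwrite('pics/t26.png',b);im=arm.camera('scene');cv2.imwrite('pics/s26.png',im);st()"
```

```text
t 22.48 pos [ 0.5431 -0.2788  0.1672] rot [-1.569 -0.003 -0.785] F [-2.9   1.75  8.78] w 47.0 q [-0.57  0.24  1.32  0.    1.58 -1.35]
t 22.53 pos [ 0.5431 -0.2788  0.167 ] rot [-1.569 -0.003 -0.786] F [-3.37  0.99  6.7 ] w 46.7 q [-0.57  0.24  1.32  0.    1.58 -1.35]
t 22.58 pos [ 0.5431 -0.2788  0.1671] rot [-1.569 -0.003 -0.786] F [-2.95  1.58  8.58] w 47.0 q [-0.57  0.24  1.32  0.    1.58 -1.35]
t 22.63 pos [ 0.5431 -0.2788  0.1672] rot [-1.569 -0.003 -0.786] F [-1.94  1.01  7.62] w 46.9 q [-0.57  0.24  1.32  0.    1.58 -1.35]
t 22.73 pos [ 0.5431 -0.2788  0.1672] rot [-1.569 -0.003 -0.786] F [-3.04  1.57  8.45] w 46.4 q [-0.57  0.24  1.32  0.    1.58 -1.35]
```

View pics/s26.png

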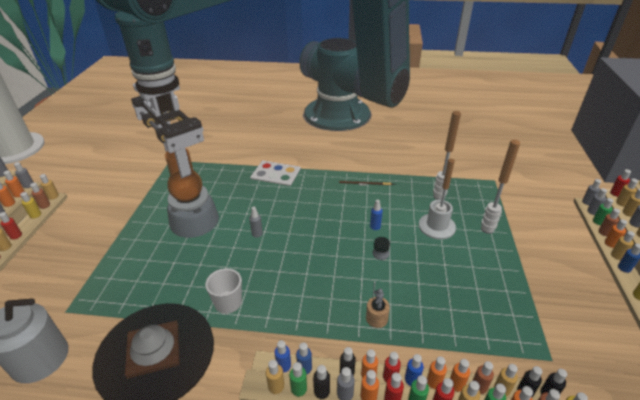

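View pics/t26.png

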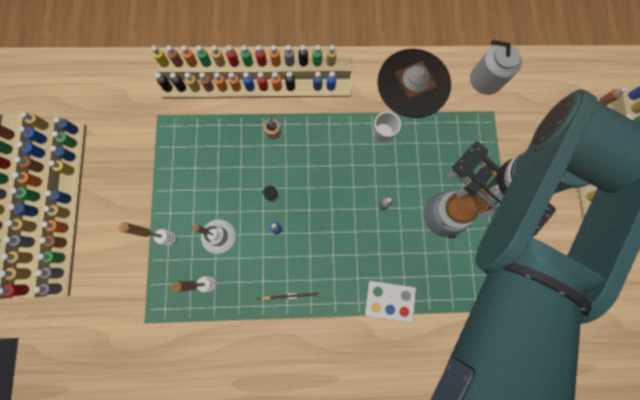

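Everything else is in its place. I'll press a little further to confirm the lower stop.

{"name": "arm_command", "arguments": {
  "steps": [
    [-0.001,0.018,0,0,0,0.001,40],
    [0,0.018,0,-0.001,0,0.001,40],
    [0,0.018,0,0,0,0,40]
  ]
}}

```text
t: 22.98
position: [0.5431, -0.279, 0.166]
ee_rot: [-1.57, -0.006, -0.785]
contact_force: [-5.2, 2.0, 14.5]
gripper_width: 0.497
```

```bash
python3 look.py w27; python3 -c "
from h import *
for i in range(3): arm.camera('wrist'); st()
im=arm.camera('scene');cv2.imwrite('pics/s27.png',im)
A=[cv2.resize(cv2.imread(f'pics/{n}.png')[130:222,145:225],(400,460),interpolation=cv2.INTER_CUBIC) for n in ('s23','s27')]
cv2.imwrite('pics/s27b.png',np.hstack(A))"
```

```text
t 23.03 pos [ 0.5431 -0.2789  0.166 ] rot [-1.57  -0.006 -0.785] F [-6.18  2.49 13.81] w 47.0 q [-0.57  0.24  1.33 -0.    1.57 -1.35]
t 23.08 pos [ 0.5431 -0.2789  0.166 ] rot [-1.57  -0.006 -0.785] F [-4.87  2.14 11.93] w 46.8 q [-0.57  0.24  1.33 -0.    1.57 -1.35]
t 23.13 pos [ 0.5431 -0.2789  0.1659] rot [-1.57  -0.006 -0.785] F [-4.67  2.15 13.69] w 46.6 q [-0.57  0.24  1.33 -0.    1.57 -1.35]
t 23.18 pos [ 0.5431 -0.2789  0.1659] rot [-1.57  -0.006 -0.785] F [-5.25  2.74 13.26] w 47.0 q [-0.57  0.24  1.33 -0.    1.57 -1.35]
```

View pics/s27b.png

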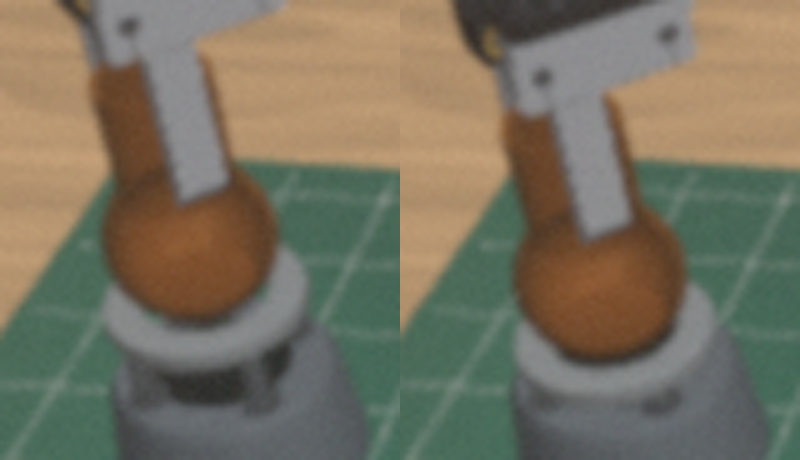

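View pics/w27.png

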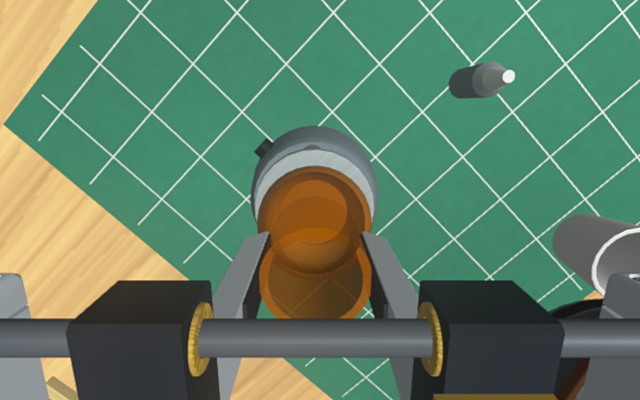

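The ring is on its lower stop: force reads about 13 N and is steady, and the TCP came down 20.6 mm after gripping. The flask is upright and still gripped. Handing in.

```bash
python3 -c "
from h import *
print(arm.job_done()); st()"
```

```text
the job is handed in; nothing more can be done
None
the job is handed in; nothing more can be done
```

I scrubbed the flask twice, put the brush back in its stand, seated the flask in the shaker ring and handed in while holding it pressed to the ring's lower stop. It took about 23 s of the 72 s.

- **Brush:** I took the smallest of the three, the one in the stand. On each stroke the tip came within about 1 mm of the flask floor, with a light touch of about 6 N on the second, and then went back up into the neck. The last top view shows it upright in its stand.
- **Flask seating:** The first press was off-centre. The ring sank about 15 mm while the flask was not properly seated. I backed off, straightened the flask, and loosened the grip so it settled centred in the ring. Then I gripped it again and pressed straight down.
- **Final press:** After gripping, the tool came down 20.6 mm. The force read a steady 12–14 N, against about 10 N from the spring at the stop, so I take the ring to be at its stop.
- **Upright and bystanders:** The flask looks upright, and the other bench items look unmoved in the last pictures.

**Checks that disagreed:**
- With the flask resting free in the ring, the cameras put its belly 3–6 mm higher above the ring than the description says. A thin dark crescent stayed visible at the front. I put this down to image blur and did not settle it.
- At hand-in there was also a steady side force of about 5 N on the flask.

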